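Load the bonder's work holder and nest the rinse cups

ROBOT

A 6-joint arm with a two-finger parallel gripper is mounted at the origin on the work surface. World frame = base frame: x ahead of the robot, y to its left, z up, the work surface at z = 0. Lengths are in m, angles in rad, forces in N, time in s.
With the tool pointing down it reaches from about 0.35 to 0.775 m from the base axis. Payload 5.5 kg.
Tool frame: the origin (TCP) lies at the very end of the fingers, on their centre line; the grasp point (between the pads) lies 19 mm behind it; z points along the fingers, y is the direction in which the jaws open and shut (so a half turn about z gives the same grasp; the last joint's range is limited). The gripper opens to 85 mm and grips with 20 to 120 N. Pads are 22 mm wide; open, the fingers measure 114 mm over their backs; the gripper's body (76 mm by 85 mm) begins 54 mm behind the grasp point. The pads swing forward as they close: fully open they stand 13 mm farther back than shut.
Start: joints at [1.201, 0.313, 0.046, 1.304, 0, 1.431], TCP at [0.131, 0.56, 0.231] pointing down, gripper open.
Joint ranges: [-2.76, 2.76], [-0.86, 1.69], [-1.03, 1.26], [-2.2, 2.34], [-1.47, 1.5], [-3.14, 3.14]. Speed limits (rad/s): [2.57, 2.57, 3.14, 3.14, 3.14, 3.14].

INTERFACE

Orientations are given as a unit quaternion [w, x, y, z].
In Python, from workcell import get_state, read_camera, hand_in, find_in, silhouettes gives the robot as it stands. The module is installed in compiled form; this text tells all that it offers.
- The arm moves only by the tool send_rows, never from a script. Its argument "deltas" is a list that holds one entry, the list of rows, each a list of 6 numbers: the shift along the world's x, y, z in cm, then the turn, a rotation vector about the world's x, y, z in degrees. In form: [[[dx, dy, dz, wx, wy, wz], ...]]. A call has 1 to 12 rows; each row is the pose to reach, as a shift and turn from the pose commanded when the call began; what a row does not reach only later rows make up. A row lasts 1/10 s, in which the tool goes at most 50 mm and 8.59 degrees, less where a joint would pass 70% of its speed; a pose out of reach is approached as far as the arm can. A call with a gripper value outside its range is refused whole. "jaw" is the opening, from -1 (shut) to 1 (fully open), so that 0 is half open, set as the call begins (left out, the last holds). The fingers move at their own pace and stop on an object; "force" is the grip in N (left out, the last holds). Time passes only in rows, so rows that repeat a pose let the fingers close. It gives the time, the measured TCP pose, the force and the opening at its end, in the units of the state.
- get_state(): the state, without advancing time (a new reading comes with each control period).
- read_camera(name): name is "scene" or "top"; returns a dict with "img" (400x640x3 uint8, red, green, blue), "z_map" (400x640 float32, m along the optical axis (not along the pixel's ray), 0 where there is no reading), "vfov" (degrees; the focal length in pixels is half the picture's height over the tangent of half this angle, whatever the lens; pixels are square), "cx", "cy" (the principal point, pixels), "R" (3x3) and "t" (3): a world point X has camera coordinates R X + t. Camera axes: x right, y down, z forward; pixel columns grow to the right and rows downward; lengths in m; the calibration is good to about 2 mm. A picture is of the moment at which its call begins.
- hand_in(): hands the job in, once; it reports no verdict.
Trained networks look in a picture, given as the dict that the camera call returned (one of the last four; its "shot" number tells which), for a name from the list of things; names that differ only in an ending like _2 or _b are one class to them, and where a whole thing is asked for, a point or a joint stands for the part that bears it (a point fixed in the world has none). Each returns a list of dicts, best first, with "conf" (0 to 1); they miss things now and then, are a little off and sometimes report something else, mostly with a low value. They report only what shows in the picture. A call takes as long as a camera call.
- find_in(picture, thing): "box" ([centre column, centre row, width, height] in pixels, round what is visible of it).
- silhouettes(picture, thing): "mask" (400x640 bool, what is visible of it) and "box" ([centre column, centre row, width, height] in pixels, round what is visible of it).
The state is a dict: "clock": time; "joint_pos": joint angles; "qvel": joint speeds; "tau": joint torques, N m; "tcp_pos": TCP position; "orientation": TCP orientation; "wrist_force": force on the tool from outside, world axes, zero at the start; "ft_torque": the same for the moment, N m; "finger_gap": finger opening in m.
Only numpy, scipy, OpenCV 4.12 (cv2) and the standard library are available. Lean on these libraries where they do the work, as an engineer would, in place of code of your own. Each camera call takes 0.05 s, during which the arm holds its last target.

TASK

The two packages on the drying mat are rinsed and ready for wire bonding: seat each one flat in a pocket of the work holder and swing that pocket's clamp fully shut over it. Clear away the rinsing: nest all the empty rinse cups that are out into one stack, each upright inside the next wider one, standing on the bench. Leave the wire spool, bottle, chip box and tweezers where they are.

Things in the scene. Friction and masses are not known exactly. Their poses are not given: they have to be found in the camera images.
- cup_1: widest of the five graded stainless-steel rinse cups: plain, open, straight-sided and round, 98 mm outside diameter, 42 mm high, wall 2.5 mm, floor 4 mm thick, about 160 g. It is too wide for the gripper and is the natural base of the nest. Origin at the centre of its underside, z up. Any of the cups may be absent (None).
- cup_2: second of the five graded stainless-steel rinse cups: plain, open, straight-sided and round, 70 mm outside diameter, 52 mm high, wall 2.5 mm, floor 4 mm thick, about 120 g. Origin at the centre of its underside, z up. Any of the cups may be absent (None).
- cup_3: third of the five graded stainless-steel rinse cups: plain, open, straight-sided and round, 54 mm outside diameter, 62 mm high, wall 2.5 mm, floor 4 mm thick, about 100 g. Origin at the centre of its underside, z up. Any of the cups may be absent (None).
- cup_4: fourth of the five graded stainless-steel rinse cups: plain, open, straight-sided and round, 40 mm outside diameter, 72 mm high, wall 2.5 mm, floor 4 mm thick, about 80 g. Origin at the centre of its underside, z up. Any of the cups may be absent (None).
- cup_5: narrowest of the five graded stainless-steel rinse cups: plain, open, straight-sided and round, 28 mm outside diameter, 82 mm high, wall 2.5 mm, floor 4 mm thick, about 60 g. Origin at the centre of its underside, z up. Any of the cups may be absent (None).
- package_1: open gold-plated microcircuit package, a solid brass-coloured block 24 mm (its x) by 40 mm (its y) by 12 mm high with the die showing in its top, about 50 g; the two are alike and may go in either pocket, either way round. Origin at the centre of its underside, z up. It starts on the drying mat.
- package_2: open gold-plated microcircuit package, a solid brass-coloured block 24 mm (its x) by 40 mm (its y) by 12 mm high with the die showing in its top, about 50 g; the two are alike and may go in either pocket, either way round. Origin at the centre of its underside, z up. It starts on the drying mat.
- mat: pale drying mat, fixed, 130 mm (x) by 200 mm (y), 3 mm thick, on the bench; the packages start on it. Origin at the centre of its underside.
- holder: the bonder's work holder, fixed to the bench: a cream base plate 110 mm (x) by 250 mm (y) by 10 mm with an aluminium block 76 mm (x) by 136 mm (y) on it whose top is 26 mm above the bench; two rectangular pockets in the block, side by side along y, each with a swing clamp outboard of it. Origin at the centre of its underside, z up.
- pocket_left (a point): centre of the floor of the pocket at the holder's +y end, axes as the holder's. The pocket is 27 mm (x) by 43 mm (y), 6 mm deep with a small chamfer, floor 20 mm above the bench, so a seated package stands 6 mm proud.
- clamp_left (a joint): angle (rad) of the steel swing clamp of pocket_left about the vertical axis through pivot_left: 0 = shut against its stop, toe over the package's end rim (2 mm above it), tail with knob pointing to the holder's +y; grows as it opens, the knob swinging towards the holder's -x (1.57 = knob at -x, stop at 1.9). About 1 N at the knob turns it; it stays where left.
- pivot_left (a point): point on the vertical hinge axis of clamp_left, 81 mm to +y of the holder's middle, 32 mm above the bench (underside of the clamp); axes as the holder's.
- knob_left (a point): top centre of the black upright knob on the tail of that clamp: a round post 12 mm in diameter standing 30 mm above the flat steel tail (tail top 39 mm, knob top 69 mm above the bench), 45 mm from the hinge axis.
- pocket_right (a point): centre of the floor of the pocket at the holder's -y end, axes as the holder's. The pocket is 27 mm (x) by 43 mm (y), 6 mm deep with a small chamfer, floor 20 mm above the bench, so a seated package stands 6 mm proud.
- clamp_right (a joint): angle (rad) of the steel swing clamp of pocket_right about the vertical axis through pivot_right: 0 = shut against its stop, toe over the package's end rim (2 mm above it), tail with knob pointing to the holder's -y; grows as it opens, the knob swinging towards the holder's -x (1.57 = knob at -x, stop at 1.9). About 1 N at the knob turns it; it stays where left.
- pivot_right (a point): point on the vertical hinge axis of clamp_right, 81 mm to -y of the holder's middle, 32 mm above the bench (underside of the clamp); axes as the holder's.
- knob_right (a point): top centre of the black upright knob on the tail of that clamp: a round post 12 mm in diameter standing 30 mm above the flat steel tail (tail top 39 mm, knob top 69 mm above the bench), 45 mm from the hinge axis.
- spool: bystander: aluminium spool of bonding wire, 48 mm diameter, 22 mm high, standing on the bench. Origin at the centre of its underside.
- bottle: bystander: white plastic bottle with a blue cap, 48 mm diameter, 120 mm high. Origin at the centre of its underside.
- chipbox: bystander: flat white chip box with a clear lid, 52 by 52 by 14 mm. Origin at the centre of its underside.
- tweezers: bystander: steel tweezers lying on the bench, 122 mm long (along its x), 14 mm wide, 9 mm high. Origin near the middle of the underside.

How it is judged:
By the outcome, as a careful person would: the job done as asked, in the order asked, and still so for the second after the job is handed in, with the robot touching nothing.
Of cup_1, cup_2, cup_3, cup_4, cup_5 only 4 to 5 are there at a start; the rules pass over those that are not, and their reading is None.
At some moment in a run one of package_1, package_2, cup_1, cup_2, cup_3 may be knocked a few centimetres aside while the robot is not near it.
It also fails if it takes over 208 s, if anything falls off the work surface, if the arm or the gripper's body presses on something with over 40 N, if the wrist force passes 120 N, or if a joint passes its speed limit or range.

## Working session

There is one attempt and no reset: what is moved stays moved. The work goes in short steps, Python scripts to look and compute and a tool call to move; the robot and the scene stay as the last step left them, time stands still between calls to the robot, and variables do not carry over. Pictures are saved under pics/ and viewed, and the job is handed in when it is done.

Besides the shell and the picture viewer there is one more tool, called after "Request:" as name([rows], argument=value, ...), one row to a line, values as JSON. send_rows: Moves the arm, as the interface text tells. Its arguments: {"type":"object","properties":{"deltas":{"type":"array","items":{"type":"array","items":{"type":"array","items":{"type":"number"}}}},"jaw":{"type":"number"},"force":{"type":"number"}},"required":["deltas"]}

```bash
mkdir -p pics; ls; cat > h.py <<'E'
import numpy as np,cv2
from workcell import *
def K(p):
    f=p['img'].shape[0]/2/np.tan(np.radians(p['vfov'])/2); return f,p['cx'],p['cy']
def cloud(p):
    f,cx,cy=K(p); z=p['z_map']; v,u=np.mgrid[0:z.shape[0],0:z.shape[1]]
    c=np.stack([(u-cx)/f*z,(v-cy)/f*z,z],-1)
    w=(c-p['t'])@p['R']
    w[z==0]=np.nan
    return w
def proj(p,X):
    f,cx,cy=K(p); c=np.asarray(X)@p['R'].T+p['t']; return c[...,:2]/c[...,2:]*f+[cx,cy]
def save(p,n): cv2.imwrite('pics/'+n,p['img'][:,:,::-1])
E
python3 - <<'E'
from h import *
s=get_state(); print(s)
for n in ['scene','top']:
    p=read_camera(n); save(p,n+'0.png'); print(n,p['vfov'],p['cx'],p['cy'],-p['R'].T@p['t'],p['R'].round(3).tolist())
    w=cloud(p)
    for t in ['cup_1','package_1','mat','holder','clamp_left','knob_left','spool','bottle','chipbox','tweezers','pocket_left']:
        for d in silhouettes(p,t):
            if d['conf']<.3: continue
            q=w[d['mask']]; q=q[~np.isnan(q[:,0])]
            print(t,round(d['conf'],2),np.round(d['box'],0),len(q),np.round(np.median(q,0),3) if len(q) else '', np.round(np.percentile(q,[2,98],axis=0),3).tolist() if len(q) else '')
E
```

```text
pics
{'clock': 0.0, 'joint_pos': array([1.20141172e+00, 3.13996062e-01, 4.49764907e-02, 1.30359906e+00,
       1.45512301e-05, 1.43117510e+00]), 'qvel': array([ 0.00019483, -0.00060735,  0.00184597, -0.00016768, -0.00017034,
       -0.00066896]), 'tau': array([-4.98604113e-04, -4.80626392e+01,  2.98534083e+01,  1.93573436e-02,
       -1.61963853e-04,  5.07568046e-06]), 'tcp_pos': array([0.13078518, 0.55940379, 0.23041032]), 'orientation': array([-2.36436889e-04,  1.14629117e-01,  9.93407940e-01, -8.79970852e-04]), 'wrist_force': array([ 0.20597337, -0.07630746,  0.02293794]), 'ft_torque': array([0.00516559, 0.03755575, 0.024032  ]), 'finger_gap': 0.08562612134622874}
scene 56.06573593818596 321.8408241939402 200.2993279145894 [1.17228058 0.04431421 0.96338492] [[-0.076, 0.997, -0.002], [0.826, 0.062, -0.561], [-0.559, -0.045, -0.828]]
cup_1 0.76 [411. 215.  16.  24.] 210 [0.589 0.249 0.056] [[0.566, 0.238, 0.003], [0.594, 0.263, 0.082]]
cup_1 0.75 [441. 183.  37.  32.] 849 [0.435 0.359 0.009] [[0.394, 0.309, -0.001], [0.489, 0.402, 0.041]]
cup_1 0.71 [363. 218.  15.  23.] 393 [0.599 
[... 4087 characters left out ...]
5, 0.006], [0.654, -0.095, 0.042]]
chipbox 0.61 [356. 294.  24.  22.] 417 [ 0.361 -0.095  0.013] [[0.338, -0.117, 0.008], [0.386, -0.071, 0.016]]
chipbox 0.6 [440. 203.  10.  33.] 210 [ 0.587 -0.296  0.039] [[0.552, -0.319, 0.008], [0.622, -0.289, 0.069]]
tweezers 0.67 [249. 142.  14.  38.] 59 [0.723 0.195 0.003] [[0.701, 0.169, -0.004], [0.791, 0.203, 0.01]]
tweezers 0.61 [271. 197.  27.  30.] 502 [0.593 0.118 0.012] [[0.562, 0.09, -0.002], [0.613, 0.14, 0.062]]
pocket_left 0.63 [403. 179. 102.  86.] 4399 [ 0.597 -0.207  0.012] [[0.545, -0.335, 0.002], [0.696, -0.095, 0.042]]
pocket_left 0.44 [444. 271.  87.  60.] 4077 [ 0.409 -0.318  0.002] [[0.352, -0.415, -0.001], [0.479, -0.221, 0.006]]
```

View pics/top0.png

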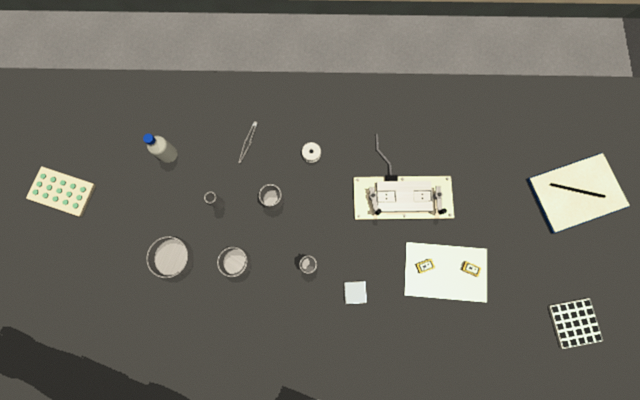

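View pics/scene0.png

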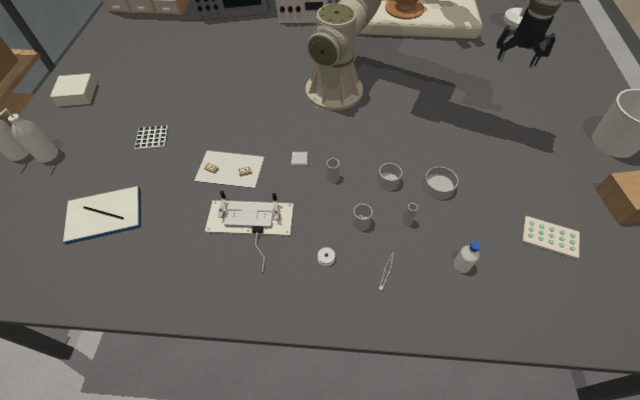

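```bash
cat >> h.py <<'E'
from scipy.optimize import least_squares
CUP={1:(.098,.042),2:(.070,.052),3:(.054,.062),4:(.040,.072),5:(.028,.082)}
def cups(w,near=None,verbose=True):
    """find cups by rim height + circle fit on rim points"""
    out={}
    seeds={1:(.436,.357),2:(.43,.198),3:(.592,.115),4:(.427,.02),5:(.575,.251)}
    if near: seeds.update(near)
    for k,(x,y) in seeds.items():
        D,H=CUP[k]
        m=(np.hypot(w[...,0]-x,w[...,1]-y)<D/2+.03)&(np.abs(w[...,2]-H)<.004)
        q=w[m]
        if len(q)<6: out[k]=None; continue
        r=least_squares(lambda c:np.hypot(q[:,0]-c[0],q[:,1]-c[1])-(D/2-.00125),[x,y],loss='soft_l1',f_scale=.001)
        res=np.hypot(q[:,0]-r.x[0],q[:,1]-r.x[1])-(D/2-.00125)
        out[k]=(r.x.round(4),len(q),round(float(res.std()),4),round(float(np.median(q[:,2])),4))
    return out
def rects(w,zlo,zhi,box):
    m=(w[...,2]>zlo)&(w[...,2]<zhi)&(w[...,0]>box[0])&(w[...,0]<box[1])&(w[...,1]>box[2])&(w[...,1]<box[3])
    q=w[m]; 
    r=cv2.minAreaRect((q[:,:2]*1000).astype(np.float32))
    return r,len(q),np.median(q[:,2]),q
E
python3 - <<'E'
from h import *
for n in ['scene','top']:
    p=read_camera(n); w=cloud(p)
    print(n)
    for k,v in cups(w).items(): print(k,v)
    for nm,b in [('pA',(.39,.46,-.31,-.225)),('pB',(.39,.46,-.415,-.33))]:
        r,N,z,q=rects(w,.011,.02,b); print(nm,np.round(r[0],1),np.round(r[1],1),round(r[2],1),N,round(float(z),4),q[:,:2].mean(0).round(4))
    r,N,z,q=rects(w,.022,.03,(.52,.68,-.33,-.09)); print('block',np.round(r[0],1),np.round(r[1],1),round(r[2],1),N,z)
    r,N,z,q=rects(w,.006,.03,(.50,.70,-.37,-.06)); print('base',np.round(r[0],1),np.round(r[1],1),round(r[2],1),N,z)
    for nm,b in [('kL',(.5,.7,-.2,-.05)),('kR',(.5,.7,-.4,-.22))]:
        r,N,z,q=rects(w,.062,.075,b); print(nm,np.round(r[0],1),np.round(r[1],1),N,z)
        r,N,z,q=rects(w,.036,.045,b); print(' tail',np.round(r[0],1),np.round(r[1],1),r[2],N,z)
    im=p['img']; c=np.round(proj(p,np.array([.6,-.21,.02]))).astype(int)
    cr=im[c[1]-50:c[1]+50,c[0]-70:c[0]+70]; cv2.imwrite(f'pics/{n}_h.png',cv2.resize(cr[:,:,::-1],None,fx=5,fy=5,interpolation=cv2.INTER_CUBIC))
E
```

```text
scene
1 (array([0.4418, 0.3548]), 88, 0.0013, 0.0405)
2 (array([0.4331, 0.197 ]), 56, 0.0013, 0.0499)
3 (array([0.5923, 0.113 ]), 50, 0.0011, 0.0602)
4 (array([0.4297, 0.0174]), 28, 0.0011, 0.0707)
5 (array([0.5801, 0.2509]), 26, 0.0011, 0.0808)
pA [ 432.3 -267.8] [26.2 39.2] 21.4 70 0.0138 [ 0.4327 -0.2672]
pB [ 427.7 -377.6] [44.2 24. ] 65.4 74 0.0138 [ 0.4275 -0.3787]
block [ 610.7 -212.6] [ 94.8 164.1] 1.7 811 0.02493966232588061
base [ 621.2 -217.5] [147.2 250. ] 1.4 2416 0.013160924172306195
kL [ 556.2 -146.1] [9. 9.] 15 0.06694634120974528
 tail [ 590.1 -138.5] [64.1 14.8] 8.515406608581543 81 0.038482479776936106
kR [ 561.7 -299.6] [ 8.3 11.3] 15 0.0665274432832299
 tail [ 592.4 -299.4] [71. 15.] 4.333837985992432 81 0.038700344038784626
top
1 (array([0.4371, 0.3574]), 151, 0.0009, 0.0408)
2 (array([0.4286, 0.1991]), 101, 0.0009, 0.0509)
3 (array([0.5879, 0.1156]), 71, 0.0008, 0.0611)
4 (array([0.4255, 0.0201]), 59, 0.0008, 0.0709)
5 (array([0.5755, 0.2529]), 45, 0.0009, 0.0806)
pA [ 428.6 -265. ] [24.1 39.9] 21.7 165 0.0148 [ 0.4286 -0.2646]
pB [ 423.6 -377. ] [41.4 24.3] 69.1 167 0.0148 [ 0.4237 -0.377 ]
block [ 608.  -210.2] [ 93.3 163.7] 1.2 1357 0.02529342479076058
base [ 622.  -215.1] [155.2 249.9] 1.7 3833 0.011925935209631507
kL [ 553.3 -143.6] [9.9 9.7] 21 0.06827141546368823
 tail [ 583.6 -138.9] [72.4 16.9] 17.3109073638916 123 0.038846873482175796
kR [ 556.6 -297.7] [11.3  9.4] 22 0.0684105692013916
 tail [ 591.5 -297.7] [65.8 17. ] 4.598260879516602 132 0.038851534952520514
```

View pics/top_h.png

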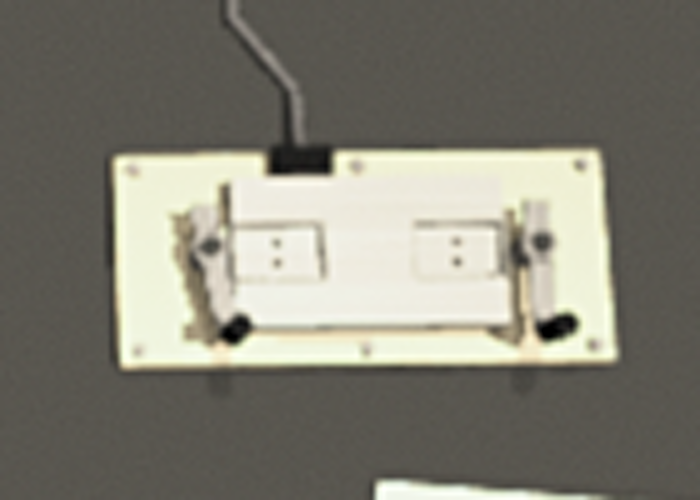

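View pics/scene_h.png

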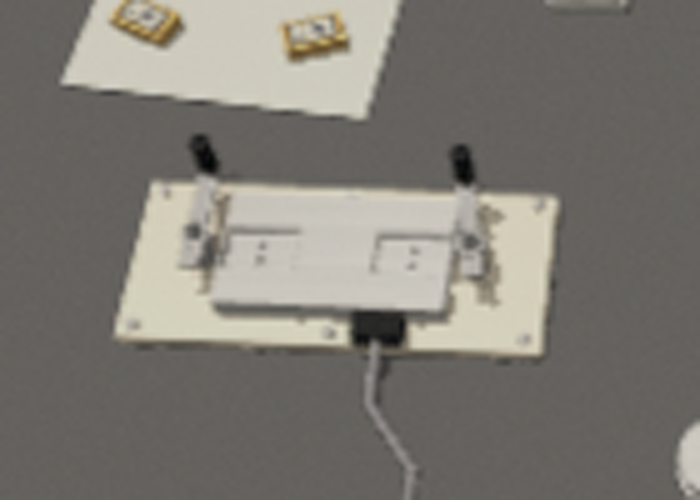

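```bash
cat >> h.py <<'E'
def planerect(w,z0,tol,box,k=5,close=0):
    m=((np.abs(w[...,2]-z0)<tol)&(w[...,0]>box[0])&(w[...,0]<box[1])&(w[...,1]>box[2])&(w[...,1]<box[3])).astype(np.uint8)
    if close: m=cv2.morphologyEx(m,cv2.MORPH_CLOSE,np.ones((close,close),np.uint8))
    m=cv2.morphologyEx(m,cv2.MORPH_OPEN,np.ones((k,k),np.uint8)).astype(bool)
    q=w[m]; q=q[np.abs(q[:,2]-z0)<tol]
    return cv2.minAreaRect((q[:,:2]*1000).astype(np.float32)),len(q),m
E
python3 - <<'E'
from h import *
for n in ['scene','top']:
    p=read_camera(n); w=cloud(p)
    r,N,m=planerect(w,.010,.014,(.50,.72,-.38,-.05),k=7); 
    m=((w[...,2]>.006)&(w[...,0]>.5)&(w[...,0]<.72)&(w[...,1]>-.38)&(w[...,1]<-.05)&(w[...,2]<.03)).astype(np.uint8)
    m=cv2.morphologyEx(cv2.morphologyEx(m,cv2.MORPH_CLOSE,np.ones((5,5),np.uint8)),cv2.MORPH_OPEN,np.ones((9,9),np.uint8)).astype(bool)
    q=w[m]; q=q[(q[:,2]<.014)&(q[:,2]>.006)]
    r=cv2.minAreaRect((q[:,:2]*1000).astype(np.float32)); print(n,'base',r,len(q))
    for tol in (.0015,.0025):
        r,N,m=planerect(w,.0255,tol,(.52,.68,-.33,-.09),k=3); print('block',r,N)
    im=p['img'].copy()
    # edges of pocket floor
    q=w[(np.abs(w[...,2]-.0195)<.002)&(w[...,0]>.58)&(w[...,0]<.63)&(w[...,1]>-.28)&(w[...,1]<-.15)]
    for lo,hi in((-.21,-.14),(-.29,-.21)):
        qq=q[(q[:,1]>lo)&(q[:,1]<hi)]; print('pocket floor',len(qq),np.percentile(qq,[3,50,97],axis=0).round(4).tolist())
E
```

```text
scene base ((603.0896606445312, -218.0498046875), (111.78909301757812, 249.18687438964844), 1.7113264799118042) 1118
block ((588.8726196289062, -207.2066650390625), (9.483951568603516, 6.171836853027344), 11.049225807189941) 9
block ((606.6485595703125, -218.19528198242188), (132.73541259765625, 74.13478088378906), 87.221923828125) 283
pocket floor 85 [[0.5869, -0.1955, 0.0177], [0.5987, -0.1735, 0.0193], [0.6124, -0.1512, 0.0213]]
pocket floor 68 [[0.5901, -0.2787, 0.0175], [0.6018, -0.262, 0.0192], [0.617, -0.2446, 0.0212]]
top base ((599.1165771484375, -215.34315490722656), (109.83283233642578, 249.5723419189453), 1.254408597946167) 1876
block ((600.3699951171875, -218.66751098632812), (74.64165496826172, 128.56263732910156), 2.8905887603759766) 173
block ((599.3653564453125, -215.69778442382812), (76.08977508544922, 136.24151611328125), 2.379394769668579) 920
pocket floor 144 [[0.5871, -0.1919, 0.0177], [0.5996, -0.172, 0.0196], [0.6107, -0.1518, 0.0214]]
pocket floor 143 [[0.5889, -0.2796, 0.0177], [0.602, -0.2596, 0.0196], [0.6149, -0.2419, 0.0211]]
```

Request:
send_rows([
  [[32, -41, -3, 0, 0, -55.3], [32, -41, -3, 0, 0, -55.3], [32, -41, -3, 0, 0, -55.3], [32, -41, -3, 0, 0, -55.3], [32, -41, -3, 0, 0, -55.3], [32, -41, -3, 0, 0, -55.3], [32, -41, -3, 0, 0, -55.3], [32, -41, -3, 0, 0, -55.3], [32, -41, -3, 0, 0, -55.3], [32, -41, -3, 0, 0, -55.3], [32, -41, -3, 0, 0, -55.3]],
], jaw=-1, force=25)

```text
clock: 2.5
tcp_pos: [0.4534, 0.1467, 0.2012]
orientation: [0.001, 0.564, 0.826, 0.0]
wrist_force: [0.2, 1.3, 0.0]
finger_gap: -0.0001
```

Request:
send_rows([
  [[-2, -41.6, -6, 0, 0, 0], [-2, -41.6, -6, 0, 0, 0], [-2, -41.6, -6, 0, 0, 0], [-2, -41.6, -6, 0, 0, 0], [-2, -41.6, -6, 0, 0, 0], [-2, -41.6, -6, 0, 0, 0], [-2, -41.6, -6, 0, 0, 0], [-2, -41.6, -6, 0, 0, 0], [-2, -41.6, -6, 0, 0, 0], [-2, -41.6, -6, 0, 0, 0], [-2, -41.6, -6, 0, 0, 0]],
])

```text
clock: 3.6
tcp_pos: [0.4306, -0.266, 0.1411]
orientation: [-0.001, 0.563, 0.826, 0.0]
wrist_force: [0.5, 1.0, -0.2]
finger_gap: 0.0
```

```bash
python3 - <<'E'
from h import *
s=get_state(); T=s['tcp_pos']; print(T,s['orientation'])
for n in ['scene','top']:
    p=read_camera(n); w=cloud(p); save(p,n+'1.png')
    im=p['img']; c=np.round(proj(p,T)).astype(int); print(n,c)
    cr=im[max(0,c[1]-50):c[1]+50,c[0]-70:c[0]+70].copy()
    cv2.imwrite(f'pics/{n}_g.png',cv2.resize(cr[:,:,::-1],None,fx=5,fy=5,interpolation=cv2.INTER_CUBIC))
    m=(np.hypot(w[...,0]-T[0],w[...,1]-T[1])<.04)&(w[...,2]>.11)&(w[...,2]<.24)
    q=w[m]
    for z in np.arange(.13,.24,.01):
        a=q[np.abs(q[:,2]-z)<.005]
        if len(a): print(round(z,3),len(a),np.round(a.min(0)-T,4)[:2],np.round(a.max(0)-T,4)[:2])
E
```

```text
[ 0.43057141 -0.26598343  0.14108089] [-5.13905784e-04  5.63065925e-01  8.26411773e-01  2.86651532e-04]
scene [237 143]
0.14 4 [ 0.0042 -0.0086] [0.012  0.0071]
0.15 14 [-0.0051 -0.0098] [0.0164 0.0099]
0.16 19 [ 0.006  -0.0093] [0.0194 0.0102]
0.17 7 [ 0.013  -0.0033] [0.0185 0.0079]
0.19 6 [0.0067 0.0102] [0.0338 0.0211]
0.2 7 [ 0.0115 -0.0106] [0.024  0.0173]
0.21 23 [-0.0048 -0.0121] [0.0242 0.0199]
0.22 12 [ 0.0122 -0.011 ] [0.031  0.0191]
0.23 16 [-0.012  -0.0111] [0.0376 0.0206]
top [443 264]
0.14 2 [-0.002   0.0096] [0.0044 0.0113]
0.15 18 [-0.0141  0.0023] [0.0101 0.0141]
0.16 20 [-0.0141  0.0029] [0.0119 0.0134]
0.17 12 [-0.0083  0.0094] [0.0116 0.0124]
0.18 20 [-0.0162  0.0058] [0.0149 0.0156]
0.19 51 [-0.0351 -0.0011] [0.0303 0.0243]
0.2 59 [-0.0385 -0.0024] [0.0301 0.0255]
0.21 49 [-0.0382 -0.0069] [0.0328 0.0253]
0.22 22 [-0.0398 -0.0099] [0.0344 0.0229]
0.23 3 [0.0075 0.02  ] [0.0219 0.0221]
```

View pics/scene_g.png

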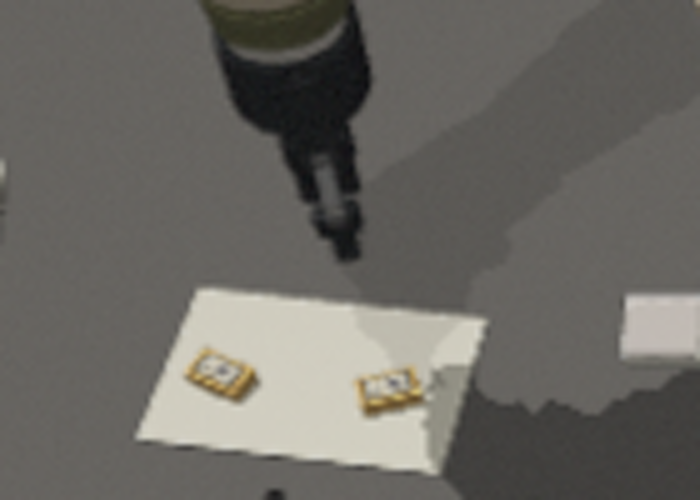

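View pics/top_g.png

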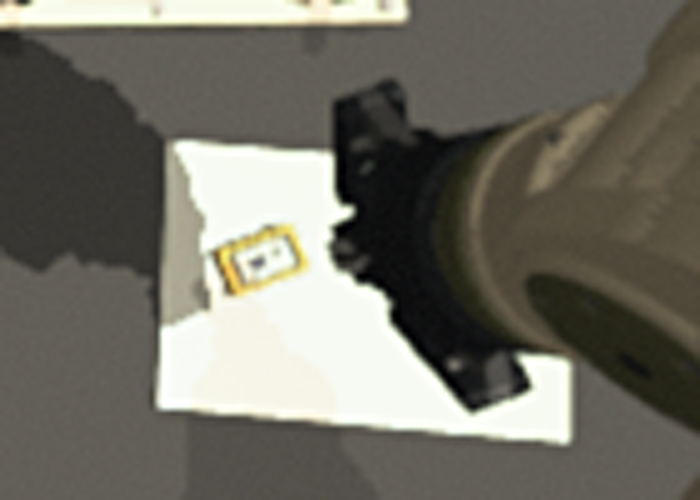

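Request:
send_rows([
  [[0, 0, 0, 0, 0, 0], [0, 0, -5, 0, 0, 0], [0, 0, -9, 0, 0, 0], [0, 0, -11, 0, 0, 0], [0, 0, -12.5, 0, 0, 0], [0, 0, -13.4, 0, 0, 0], [0, 0, -13.4, 0, 0, 0]],
], jaw=0.2)

```text
clock: 4.4
tcp_pos: [0.4306, -0.2648, 0.0066]
orientation: [-0.001, 0.562, 0.827, 0.0]
wrist_force: [-0.5, 0.5, -0.1]
finger_gap: 0.0515
```

Request:
send_rows([
  [[0, 0, 0, 0, 0, 0], [0, 0, 0, 0, 0, 0], [0, 0, 0, 0, 0, 0], [0, 0, 0, 0, 0, 0], [0, 0, 0, 0, 0, 0], [0, 0, 0, 0, 0, 0], [0, 0, 0, 0, 0, 0], [0, 0, 0, 0, 0, 0]],
], jaw=-1, force=40)

```text
clock: 5.2
tcp_pos: [0.4319, -0.2667, 0.0086]
orientation: [0.001, 0.563, 0.827, 0.0]
wrist_force: [0.7, 1.3, 6.3]
finger_gap: 0.0226
```

Request:
send_rows([
  [[0, 0, 1, 0, 0, 0], [0, 0, 3, 0, 0, 0], [0, 0, 7, 0, 0, 0], [0, 0, 8, 0, 0, -7], [4, 4, 8, 0, 0, -14], [8, 8, 8, 0, 0, -20], [8, 8, 8, 0, 0, -20], [8, 8, 8, 0, 0, -20]],
])

```text
clock: 6.0
tcp_pos: [0.5121, -0.1847, 0.0877]
orientation: [0.0, 0.696, 0.718, 0.0]
wrist_force: [0.6, -0.2, -1.1]
finger_gap: 0.0227
```

```bash
python3 - <<'E'
from h import *
s=get_state(); T=s['tcp_pos']; print(T,s['orientation'],s['finger_gap'])
for n in ['scene','top']:
    p=read_camera(n); w=cloud(p); save(p,n+'2.png')
    im=p['img']; c=np.round(proj(p,T)).astype(int); print(n,c)
    cr=im[max(0,c[1]-40):c[1]+40,c[0]-56:c[0]+56].copy()
    cv2.imwrite(f'pics/{n}_g2.png',cv2.resize(cr[:,:,::-1],None,fx=6,fy=6,interpolation=cv2.INTER_CUBIC))
    d=silhouettes(p,'package_1')
    for e in d:
        q=w[e['mask']]; q=q[~np.isnan(q[:,0])]; 
        if len(q)>5: print(e['conf'],np.round(e['box']),np.median(q,0).round(4),(np.percentile(q,[3,97],axis=0)-T).round(4).tolist())
E
```

```text
[ 0.51208649 -0.18470157  0.08772838] [2.77571933e-04 6.95954935e-01 7.18085407e-01 1.47222511e-05] 0.022670098103981313
scene [262 177]
0.63 [211. 169.  19.  10.] [ 0.4304 -0.3781  0.0129] [[-0.1015, -0.2155, -0.0865], [-0.0691, -0.1743, -0.0705]]
0.53 [268. 179.   5.   8.] [ 0.5157 -0.1706  0.0928] [[-0.0544, 0.0009, -0.0718], [0.0144, 0.02, 0.0082]]
0.31 [301. 160.  17.  12.] [ 0.3731 -0.0935  0.0118] [[-0.1665, 0.067, -0.0874], [-0.1208, 0.1141, -0.0724]]
0.29 [277. 208.   3.  24.] [ 0.5912 -0.1402  0.0397] [[0.0476, 0.0369, -0.0543], [0.1075, 0.0549, -0.0229]]
top [398 228]
```

View pics/scene_g2.png

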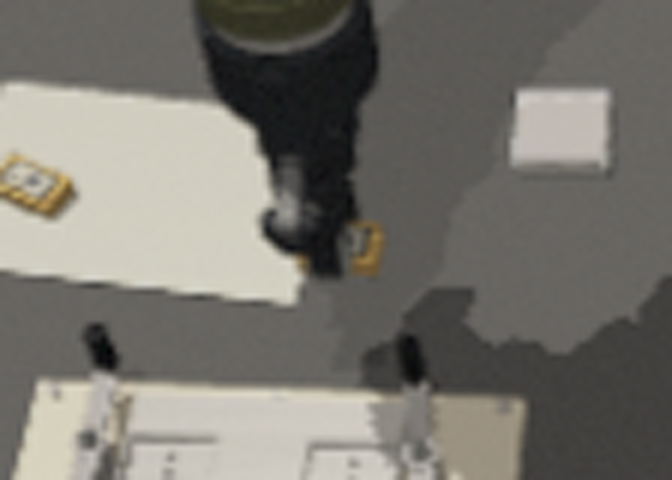

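View pics/top_g2.png

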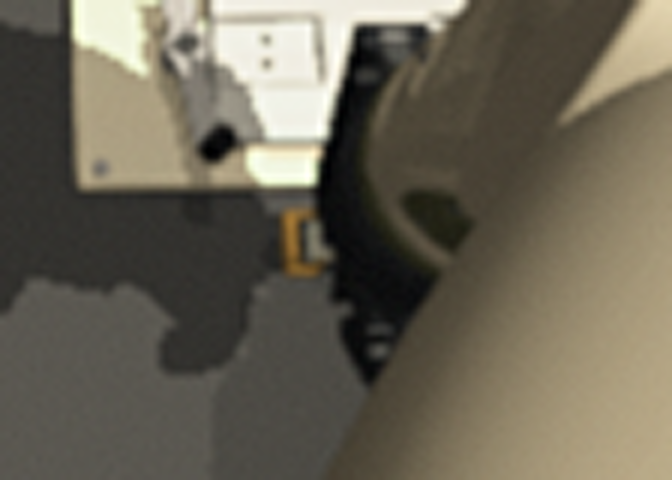

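```bash
python3 - <<'E'
from h import *
s=get_state(); T=s['tcp_pos']; print(T)
for n in ['scene','top']:
    p=read_camera(n); w=cloud(p)-T
    hsv=cv2.cvtColor(p['img'],cv2.COLOR_RGB2HSV)
    m=(np.abs(w)[...,:2].max(-1)<.04)&(np.abs(w[...,2])<.035)
    v,u=np.where(m&(hsv[...,1]>90))
    print(n)
    for a,b in sorted(zip(v,u)): print(a,b,w[a,b].round(4)*1000,hsv[a,b])
E
```

```text
[ 0.50999715 -0.18675715  0.08728014]
scene
173 264 [-6.5  7.9  9.7] [21 93 55]
174 266 [-9.3 12.3  1.8] [19 91 87]
174 267 [-7.5 15.9  4.5] [ 19 136 109]
174 268 [-7.1 19.1  5.2] [ 19 128 118]
175 267 [-2.  17.1  6.8] [ 19 134 110]
175 268 [-4.1 19.4  4.4] [ 19 140 118]
176 267 [-0.8 16.9  3.6] [ 19 131 128]
176 268 [ 0.1 20.2  5. ] [ 19 137 121]
177 267 [ 2.1 17.2  2.5] [ 19 133 136]
177 268 [-2.8 18.6 -3.7] [ 19 138 120]
178 267 [ 6.8 18.1  3.9] [ 20 128 145]
178 268 [ 2.6 19.8 -1.4] [ 19 124 128]
179 264 [10.4  9.8  3. ] [17 98 94]
179 265 [12.  13.3  5.4] [ 18 128 100]
179 266 [13.2 16.7  7.3] [ 19 129 113]
179 267 [13.1 19.6  7.4] [ 19 134 131]
179 268 [ 4.9 19.9 -3.3] [ 19 122 113]
180 255 [ 14.1 -16.6   0.4] [ 19 102 127]
180 264 [13.7 10.2  2.5] [19 95 99]
180 265 [12.9 13.   1.8] [ 19 139 110]
180 266 [13.1 16.   2.4] [ 18 138 113]
180 267 [13.  18.9  2.4] [ 19 139 114]
181 264 [14.1  9.7 -1.9] [ 18 102 103]
181 265 [13.8 12.6 -1.9] [ 19 127 110]
181 266 [15. 16. -0.] [ 18 128 112]
181 267 [14.7 18.9 -0.1] [ 20 132 116]
182 267 [15.2 18.5 -4.3] [ 19 101 109]
top
223 394 [12
[... 1211 characters left out ...]
.2  1.8] [ 17 140  73]
231 390 [-6.6 21.3  8.7] [ 18 172 132]
231 391 [-6.2 18.3  5. ] [ 18 170 123]
231 392 [-6.5 16.8  8.5] [ 18 141  65]
232 389 [-8.1 22.1  0.7] [ 18 140  71]
232 390 [-8.7 20.9  6.5] [ 18 173 118]
232 391 [-8.8 19.   8.1] [ 18 174 120]
232 392 [-8.8 16.9  8.9] [ 19 165  99]
232 393 [-8.4 14.   5.8] [ 19 159  88]
232 394 [-8.1 11.3  3.4] [ 18 163  89]
232 395 [-8.5  9.8  7.2] [ 17 152  72]
232 396 [-8.3  7.3  6. ] [17 99 49]
233 390 [-10.7  20.6   4.5] [ 18 140 106]
233 391 [-10.9  18.8   7. ] [ 18 153 113]
233 392 [-10.8  16.4   6.3] [ 18 149 108]
233 393 [-10.6  13.8   4.5] [ 18 152 109]
233 394 [-10.5  11.4   4.1] [ 18 152 109]
233 395 [-11.4  11.1  13.1] [ 18 124  84]
```

Request:
send_rows([
  [[4, 0.6, 0.3, 0, 0, 0], [8.9, 1.3, 0.3, 0, 0, 0], [8.9, 1.3, 0.3, 0, 0, 0], [8.9, 1.3, 0.3, 0, 0, 0], [8.9, 1.3, -2.5, 0, 0, 0], [8.9, 1.3, -4.5, 0, 0, 0], [8.9, 1.3, -5.4, 0, 0, 0], [8.9, 1.3, -5.6, 0, 0, 0], [8.9, 1.3, -5.8, 0, 0, 0], [8.9, 1.3, -5.9, 0, 0, 0], [8.9, 1.3, -6, 0, 0, 0], [8.9, 1.3, -6, 0, 0, 0]],
])

```text
clock: 7.5
tcp_pos: [0.5997, -0.1733, 0.0278]
orientation: [0.0, 0.698, 0.716, -0.0]
wrist_force: [-4.2, -1.4, 0.3]
finger_gap: 0.022
```

```bash
python3 - <<'E'
from h import *
s=get_state(); T=s['tcp_pos']; print(T,s['wrist_force'],s['ft_torque'])
for n in ['scene','top']:
    p=read_camera(n)
    im=p['img']; c=np.round(proj(p,T)).astype(int)
    cr=im[max(0,c[1]-40):c[1]+40,c[0]-56:c[0]+56].copy()
    cv2.imwrite(f'pics/{n}_g3.png',cv2.resize(cr[:,:,::-1],None,fx=6,fy=6,interpolation=cv2.INTER_CUBIC))
E
```

```text
[ 0.59967784 -0.17325358  0.02775595] [-4.1678587  -1.36870615  0.2602036 ] [-0.16440682  0.61707883 -0.00750738]
```

View pics/scene_g3.png

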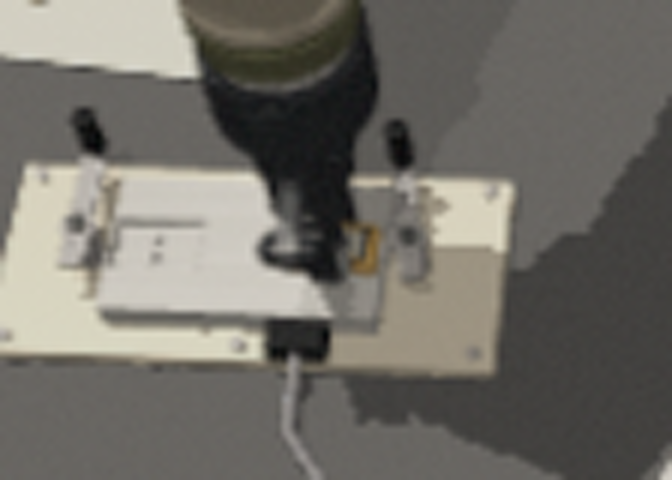

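View pics/top_g3.png

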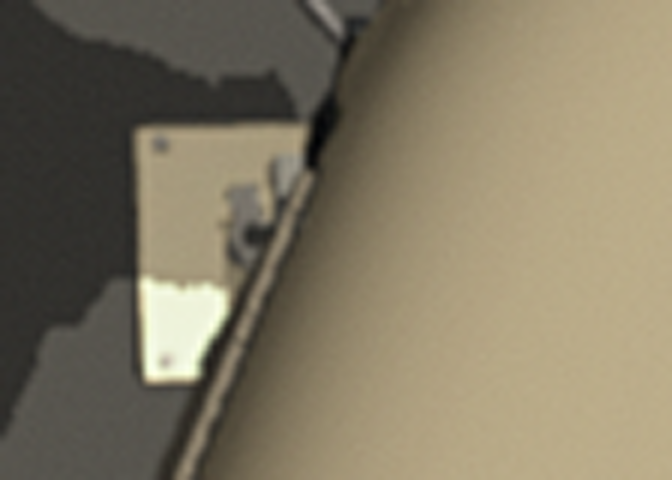

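Request:
send_rows([
  [[-0.1, 0, 0, 0, 0, 0], [-0.1, 0, -0.1, 0, 0, 0], [-0.1, 0, -0.15, 0, 0, 0], [-0.1, 0, -0.15, 0, 0, 0]],
])

```text
clock: 8.0
tcp_pos: [0.5996, -0.1731, 0.0262]
orientation: [0.001, 0.697, 0.717, 0.0]
wrist_force: [-0.2, 0.6, 1.8]
finger_gap: 0.0226
```

Seated cleanly. Open partly, lift, then press test via view.

Request:
send_rows([
  [[0, 0, 0, 0, 0, 0], [0, 0, 0, 0, 0, 0], [0, 0, 0, 0, 0, 0], [0, 0, 0.5, 0, 0, 0], [0, 0, 3, 0, 0, 0], [0, 0, 7, 0, 0, 0], [-4, -4, 9, 0, 0, 0], [-8, -8, 9, 0, 0, -8], [-12, -13, 9, 0, 0, -16], [-16, -18, 9, 0, 0, -23.5], [-17.3, -20.4, 9, 0, 0, -23.5], [-17.3, -20.4, 9, 0, 0, -23.5]],
], jaw=0.2)

```text
clock: 9.2
tcp_pos: [0.4237, -0.3805, 0.1166]
orientation: [0.001, 0.83, 0.558, -0.0]
wrist_force: [-0.6, 0.5, -0.5]
finger_gap: 0.0509
```

```bash
python3 - <<'E'
from h import *
s=get_state(); T=s['tcp_pos']; print(T,s['orientation'])
X=np.array([.6,-.172,.03])
for n in ['scene','top']:
    p=read_camera(n);w=cloud(p); save(p,n+'4.png')
    im=p['img']; c=np.round(proj(p,X)).astype(int)
    cr=im[max(0,c[1]-40):c[1]+40,c[0]-56:c[0]+56].copy()
    cv2.imwrite(f'pics/{n}_g4.png',cv2.resize(cr[:,:,::-1],None,fx=6,fy=6,interpolation=cv2.INTER_CUBIC))
    m=(np.abs(w[...,0]-.6)<.03)&(np.abs(w[...,1]+.172)<.03)&(w[...,2]>.0285)&(w[...,2]<.036)
    q=w[m]
    if len(q)>10: print(len(q),cv2.minAreaRect((q[:,:2]*1000).astype(np.float32)),np.percentile(q[:,2],[5,50,95]).round(4))
    for nm,b in [('pB',(.39,.46,-.415,-.33))]:
        r,N,z,q=rects(w,.011,.02,b); print(nm,np.round(r[0],1),np.round(r[1],1),round(r[2],1),N,round(float(z),4))
E
```

```text
[ 0.42372756 -0.38048103  0.1165545 ] [ 9.31390310e-04  8.29975993e-01  5.57798222e-01 -3.56905445e-04]
100 ((596.4873046875, -166.54095458984375), (51.03071594238281, 52.5779914855957), 65.25873565673828) [0.0292 0.0313 0.0347]
pB [ 426.9 -378.6] [43.  24.3] 65.0 72 0.0141
163 ((600.3882446289062, -176.1571044921875), (58.87825012207031, 41.954952239990234), 80.65138244628906) [0.0291 0.0318 0.0347]
pB [ 423.7 -377.1] [41.1 24.5] 68.6 169 0.0145
```

View pics/scene_g4.png

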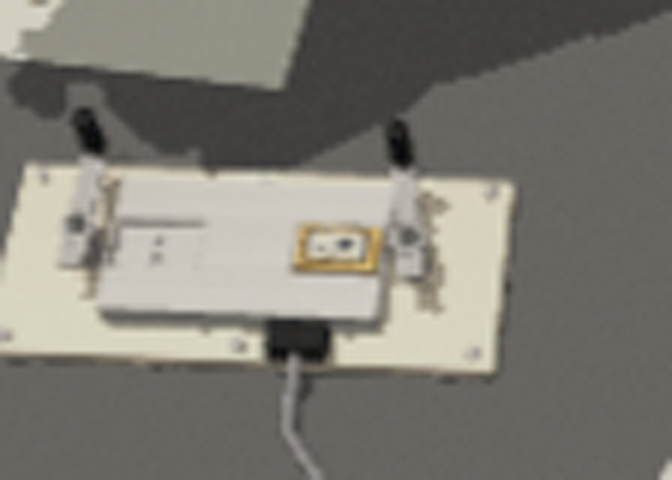

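View pics/top_g4.png

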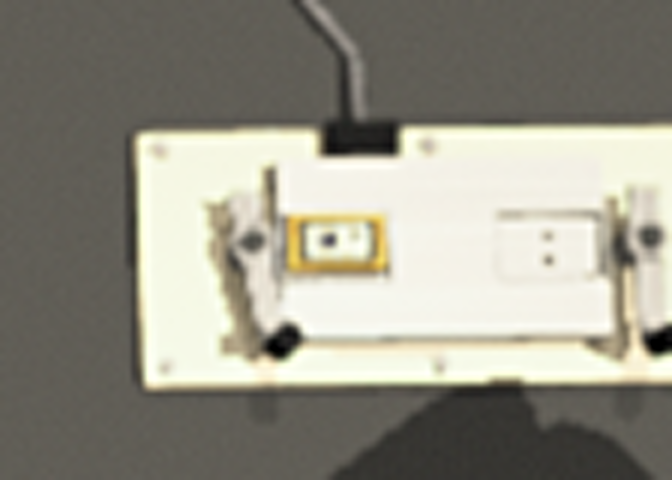

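Request:
send_rows([
  [[0, -0.1, -4, 0, 0, 0], [0, -0.1, -7.5, 0, 0, 0], [0, -0.1, -9.5, 0, 0, 0], [0, -0.1, -10.8, 0, 0, 0], [0, -0.1, -10.8, 0, 0, 0]],
])

```text
clock: 9.8
tcp_pos: [0.4256, -0.3763, 0.0063]
orientation: [-0.002, 0.829, 0.56, -0.0]
wrist_force: [-0.1, 0.8, -0.2]
finger_gap: 0.0514
```

Request:
send_rows([
  [[0, 0, 0, 0, 0, 0], [0, 0, 0, 0, 0, 0], [0, 0, 0, 0, 0, 0], [0, 0, 0, 0, 0, 0], [0, 0, 0, 0, 0, 0], [0, 0, 0, 0, 0, 0], [0, 0, 0, 0, 0, 0]],
], jaw=-1)

```text
clock: 10.5
tcp_pos: [0.4271, -0.379, 0.0095]
orientation: [0.002, 0.829, 0.559, 0.0]
wrist_force: [1.3, 1.5, 7.5]
finger_gap: 0.0227
```

Request:
send_rows([
  [[0, 0, 1, 0, 0, 0], [0, 0, 4, 0, 0, 0], [0, 0, 8.5, 0, 0, 0], [4, 2.7, 9, 0, 0, 8], [8, 5.4, 9, 0, 0, 16], [12, 8, 9, 0, 0, 23.5], [16, 10.7, 9, 0, 0, 23.5], [17.5, 11.7, 9, 0, 0, 23.5], [17.5, 11.7, 9, 0, 0, 23.5], [17.5, 11.7, 6, 0, 0, 23.5], [17.5, 11.7, 4, 0, 0, 23.5], [17.5, 11.7, 2.8, 0, 0, 23.5]],
])

```text
clock: 11.7
tcp_pos: [0.5987, -0.2614, 0.0342]
orientation: [-0.002, 0.698, 0.716, -0.001]
wrist_force: [0.1, 0.1, -0.4]
finger_gap: 0.0226
```

Request:
send_rows([
  [[0, 0, -0.3, 0, 0, 0], [0, 0, -0.5, 0, 0, 0], [0, 0, -0.7, 0, 0, 0], [0, 0, -0.85, 0, 0, 0], [0, 0, -0.85, 0, 0, 0]],
])

```text
clock: 12.2
tcp_pos: [0.601, -0.2613, 0.0275]
orientation: [0.0, 0.698, 0.716, 0.0]
wrist_force: [-0.1, -0.1, 0.0]
finger_gap: 0.0225
```

Request:
send_rows([
  [[0, 0, -0.1, 0, 0, 0], [0, 0, -0.15, 0, 0, 0], [0, 0, -0.15, 0, 0, 0]],
])

```text
clock: 12.5
tcp_pos: [0.6012, -0.2612, 0.0265]
orientation: [0.0, 0.698, 0.717, 0.0]
wrist_force: [-1.2, -0.2, 4.0]
finger_gap: 0.0224
```

Request:
send_rows([
  [[0, 0, 0, 0, 0, 0], [0, 0, 0, 0, 0, 0], [0, 0, 0, 0, 0, 0], [0, 0, 0.5, 0, 0, 0], [0, 0, 3, 0, 0, 0], [0, 0, 7, 0, 0, 0], [-10, -11, 12, 0, 0, -8], [-20, -15, 12, 0, 0, -16], [-20, -15, 12, 0, 0, -24], [-20, -15, 12, 0, 0, -32], [-20, -15, 12, 0, 0, -40], [-20, -15, 12, 0, 0, -48]],
], jaw=0.2)

```text
clock: 13.7
tcp_pos: [0.3974, -0.4145, 0.1475]
orientation: [0.001, 0.931, 0.365, -0.0]
wrist_force: [0.9, 0.0, -0.1]
finger_gap: 0.0515
```

```bash
cat >> h.py <<'E'
def crop(p,X,fn,hw=(56,40),s=6):
    im=p['img']; c=np.round(proj(p,np.array(X))).astype(int)
    cr=im[max(0,c[1]-hw[1]):c[1]+hw[1],max(0,c[0]-hw[0]):c[0]+hw[0]].copy()
    cv2.imwrite('pics/'+fn,cv2.resize(cr[:,:,::-1],None,fx=s,fy=s,interpolation=cv2.INTER_CUBIC))
E
python3 - <<'E'
from h import *
s=get_state(); print(s['tcp_pos'],s['joint_pos'])
for n in ['scene','top']:
    p=read_camera(n);w=cloud(p)
    crop(p,[.6,-.215,.03],n+'5.png')
    for y in(-.172,-.261):
        m=(np.abs(w[...,0]-.6)<.018)&(np.abs(w[...,1]-y)<.02)&(w[...,2]>.0285)&(w[...,2]<.036)
        q=w[m]
        if len(q)>10:
            A=np.c_[q[:,:2]-q[:,:2].mean(0),np.ones(len(q))]; c=np.linalg.lstsq(A,q[:,2],rcond=None)[0]
            print(n,y,len(q),q[:,:2].mean(0).round(4),'tilt',c.round(4))
E
```

```text
[ 0.39737564 -0.41447375  0.14754116] [-0.94543952  0.34673404 -0.11486747  1.1068145  -0.00151022  1.44790996]
scene -0.172 88 [ 0.6039 -0.1716] tilt [ 0.002  -0.0048  0.0313]
scene -0.261 85 [ 0.6049 -0.2627] tilt [-0.002  -0.0095  0.0316]
top -0.172 155 [ 0.5988 -0.1707] tilt [0.0228 0.0129 0.0317]
top -0.261 151 [ 0.6008 -0.2603] tilt [ 0.0248 -0.0037  0.0318]
```

View pics/top5.png

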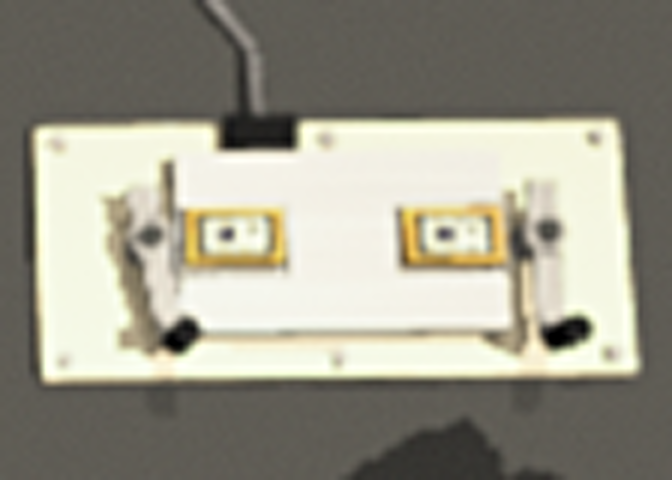

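View pics/scene5.png

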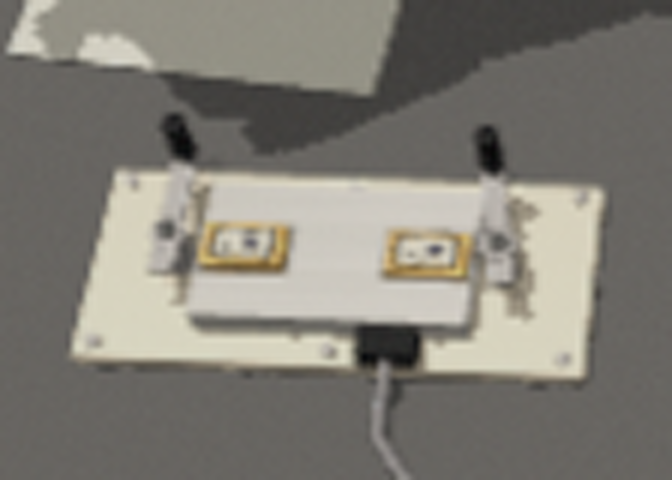

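Request:
send_rows([
  [[5, 3.5, -1, 0, 0, -8], [10, 7, -3, 0, 0, -16], [14, 10, -4.5, 0, 0, -24], [15.8, 11.2, -4.5, 0, 0, -32], [15.8, 11.2, -4.5, 0, 0, -40], [15.8, 11.2, -4.5, 0, 0, -42], [15.8, 11.2, -6, 0, 0, -42], [15.8, 11.2, -8, 0, 0, -42], [15.8, 11.2, -9.8, 0, 0, -42], [15.8, 11.2, -9.8, 0, 0, -42]],
], jaw=-0.1)

```text
clock: 14.8
tcp_pos: [0.5579, -0.2964, 0.0448]
orientation: [-0.002, 1.0, 0.016, -0.002]
wrist_force: [-0.2, 0.8, -0.2]
finger_gap: 0.0387
```

Request:
send_rows([
  [[0, 0, 0, 0, 0, 0], [0, 0, 0, 0, 0, 0], [0, 0, 0, 0, 0, 0], [0, 0, 0, 0, 0, 0]],
], jaw=-0.55, force=20)

```text
clock: 15.2
tcp_pos: [0.5596, -0.2994, 0.0488]
orientation: [0.001, 1.0, 0.014, 0.001]
wrist_force: [0.3, -0.8, -0.0]
finger_gap: 0.0187
```

```bash
python3 - <<'E'
from h import *
s=get_state(); print(s['tcp_pos'],s['wrist_force'])
for n in ['scene','top']:
    p=read_camera(n)
    crop(p,[.57,-.29,.05],n+'6.png')
E
```

```text
[ 0.55958193 -0.29943737  0.04884839] [ 0.3329926  -0.7832262  -0.04523356]
```

View pics/scene6.png

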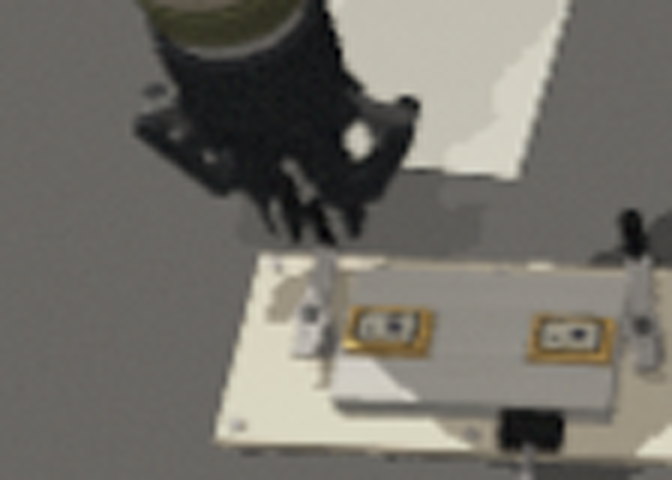

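Request:
send_rows([
  [[0, -0.65, 0, 0, 0, 8], [0.19, -1.41, 0, 0, 0, 16], [0.52, -2.12, 0, 0, 0, 24], [0.97, -2.76, 0, 0, 0, 32], [1.53, -3.32, 0, 0, 0, 40], [2.17, -3.77, 0, 0, 0, 48], [2.88, -4.1, 0, 0, 0, 56], [3.64, -4.3, 0, 0, 0, 64], [4.42, -4.37, 0, 0, 0, 72], [5, -4.37, 0, 0, 0, 80], [5.1, -4.37, 0, 0, 0, 88], [5.1, -4.37, 0, 0, 0, 88]],
])

```text
clock: 16.5
tcp_pos: [0.6071, -0.3414, 0.0473]
orientation: [-0.003, 0.709, 0.705, -0.001]
wrist_force: [-7.7, 2.4, 3.9]
finger_gap: 0.0193
```

```bash
python3 - <<'E'
from h import *
s=get_state(); print(s['tcp_pos'],s['wrist_force'])
for n in ['scene','top']:
    p=read_camera(n)
    crop(p,[.59,-.27,.05],n+'7.png')
E
```

```text
[ 0.60710658 -0.34144548  0.0473202 ] [-7.65884641  2.44000667  3.91237995]
```

View pics/scene7.png

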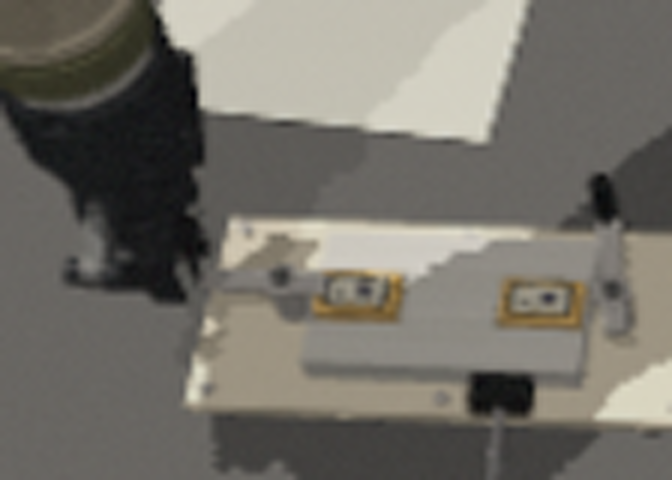

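Request:
send_rows([
  [[-0.4, 0, 0, 0, 0, 0], [-0.4, 0, 3, 0, 0, 0], [-0.4, 0, 7, 0, 0, 8], [-2, 4, 8, 0, 0, 16], [-3, 8, 8, 0, 0, 24], [-4, 12, 8, 0, 0, 32], [-5, 16, 8, 0, 0, 40], [-5.5, 19.8, 8, 0, 0, 48], [-5.5, 19.8, 8, 0, 0, 56], [-5.5, 19.8, 8, 0, 0, 64], [-5.5, 19.8, 8, 0, 0, 72], [-5.5, 19.8, 8, 0, 0, 80]],
], jaw=-0.1)

```text
clock: 17.8
tcp_pos: [0.5554, -0.1448, 0.1283]
orientation: [0.001, 0.088, 0.996, -0.0]
wrist_force: [-0.1, -0.7, 0.7]
finger_gap: 0.0384
```

Request:
send_rows([
  [[0, 0, 0, 0, 0, 8], [0, 0, 0, 0, 0, 16], [0, 0, -2, 0, 0, 22], [0, 0, -5, 0, 0, 22], [0, 0, -7, 0, 0, 22], [0, 0, -8, 0, 0, 22], [0, 0, -8, 0, 0, 22], [0, 0, -8, 0, 0, 22]],
])

```text
clock: 18.6
tcp_pos: [0.5556, -0.1451, 0.0487]
orientation: [0.001, -0.1, 0.995, -0.0]
wrist_force: [-0.6, 0.4, -0.2]
finger_gap: 0.0382
```

```bash
python3 - <<'E'
from h import *
s=get_state(); print(s['tcp_pos'],s['wrist_force'])
for n in ['scene','top']:
    p=read_camera(n); save(p,n+'8f.png')
    crop(p,[.58,-.19,.05],n+'8.png')
E
```

```text
[ 0.55560796 -0.14508227  0.04865125] [-0.6217244   0.36344383 -0.22993542]
```

View pics/scene8.png

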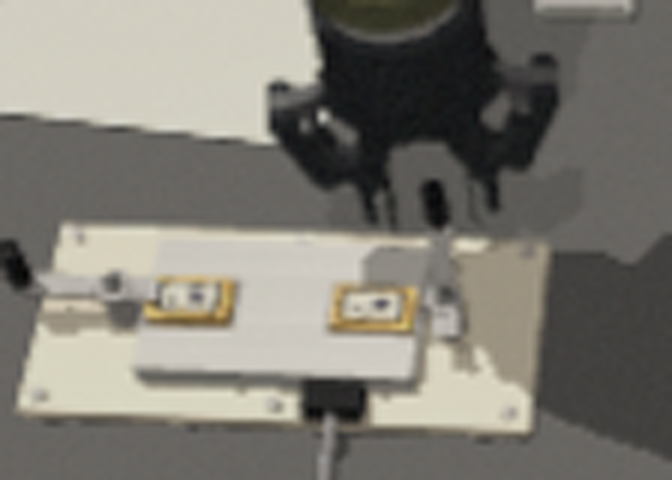

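Request:
send_rows([
  [[0, 0, 0, 0, 0, 0], [0, 0, 0, 0, 0, 0], [0, 0, 0, 0, 0, 0], [0, 0, 0, 0, 0, 0]],
], jaw=-0.55)

```text
clock: 19.1
tcp_pos: [0.5551, -0.1448, 0.048]
orientation: [0.0, -0.1, 0.995, -0.0]
wrist_force: [0.1, -0.5, -0.6]
finger_gap: 0.0192
```

Request:
send_rows([
  [[-0.08, 0.51, 0, 0, 0, -8], [-0.08, 1.29, 0, 0, 0, -16], [0.05, 2.06, 0, 0, 0, -24], [0.32, 2.8, 0, 0, 0, -32], [0.71, 3.48, 0, 0, 0, -40], [1.22, 4.08, 0, 0, 0, -48], [1.82, 4.59, 0, 0, 0, -56], [2.5, 4.98, 0, 0, 0, -64], [3.24, 5.25, 0, 0, 0, -72], [4.01, 5.38, 0, 0, 0, -80], [4.79, 5.38, 0, 0, 0, -88], [4.9, 5.38, 0, 0, 0, -96]],
])

```text
clock: 20.3
tcp_pos: [0.6001, -0.0918, 0.047]
orientation: [-0.002, 0.674, 0.738, -0.004]
wrist_force: [-11.8, -7.3, 6.1]
finger_gap: 0.0191
```

Request:
send_rows([
  [[0, 0, 0, 0, 0, -5], [0, 0, 0, 0, 0, -5]],
])

```text
clock: 20.5
tcp_pos: [0.5998, -0.0923, 0.0469]
orientation: [-0.002, 0.705, 0.709, -0.004]
wrist_force: [-9.9, -4.8, 4.2]
finger_gap: 0.0191
```

```bash
python3 - <<'E'
from h import *
s=get_state(); print(s['tcp_pos'],s['wrist_force'])
for n in ['scene','top']:
    p=read_camera(n); save(p,n+'9f.png')
    crop(p,[.58,-.19,.05],n+'9.png')
E
```

```text
[ 0.59976789 -0.09228914  0.04687291] [-9.87159093 -4.7935989   4.21181584]
```

View pics/scene9.png

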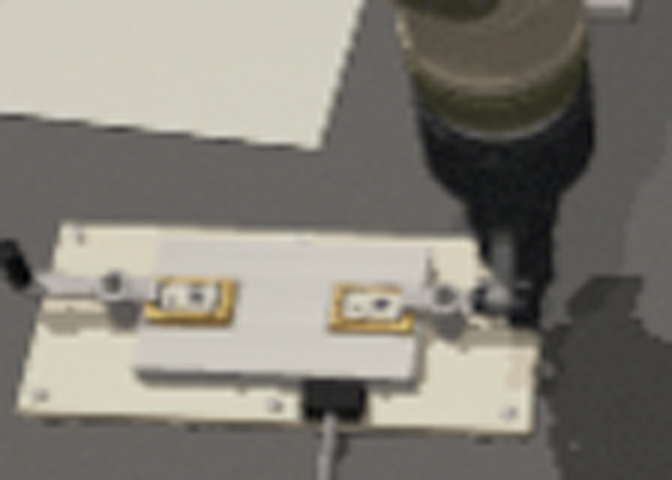

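Request:
send_rows([
  [[-0.4, 0, 0, 0, 0, 0], [-0.4, 0, 3, 0, 0, 0], [-0.4, 0, 7, 0, 0, 0], [-4, -5, 9, 0, 0, 8], [-4, -10, 9, 0, 0, 16], [-4, -13, 9, 0, 0, 24]],
], jaw=1)

```text
clock: 21.2
tcp_pos: [0.5641, -0.2224, 0.1397]
orientation: [0.002, 0.538, 0.843, 0.0]
wrist_force: [1.3, -0.7, -0.0]
finger_gap: 0.0856
```

```bash
python3 - <<'E'
from h import *
s=get_state(); print(s['tcp_pos'],s['wrist_force'])
R={}
for n in ['scene','top']:
    p=read_camera(n); save(p,n+'10f.png'); R[n]=cups(cloud(p)); print(n,R[n])
print({k:((R['scene'][k][0]+R['top'][k][0])/2).round(4) for k in R['top'] if R['top'][k] and R['scene'][k]})
E
```

```text
[ 0.56410702 -0.22237475  0.1397464 ] [ 1.25633404 -0.71629908 -0.02932246]
scene {1: (array([0.4414, 0.3548]), 78, 0.0011, 0.0404), 2: (array([0.4328, 0.1968]), 59, 0.0012, 0.05), 3: (array([0.5925, 0.1128]), 52, 0.0011, 0.0603), 4: (array([0.4296, 0.0175]), 30, 0.0012, 0.0703), 5: (array([0.5794, 0.251 ]), 27, 0.0011, 0.08)}
top {1: (array([0.4371, 0.3574]), 160, 0.0009, 0.0404), 2: (array([0.4287, 0.1991]), 106, 0.0008, 0.0506), 3: (array([0.588 , 0.1156]), 72, 0.0008, 0.0609), 4: (array([0.4255, 0.0201]), 56, 0.0008, 0.071), 5: (array([0.5755, 0.2531]), 45, 0.0009, 0.0811)}
{1: array([0.4392, 0.3561]), 2: array([0.4308, 0.198 ]), 3: array([0.5902, 0.1142]), 4: array([0.4276, 0.0188]), 5: array([0.5774, 0.252 ])}
```

View pics/scene10f.png

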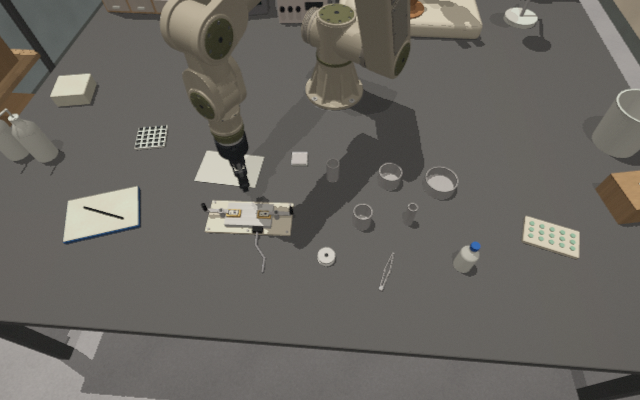

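Request:
send_rows([
  [[-13.3, 41.9, -1, 0, 0, 20], [-13.3, 41.9, -1, 0, 0, 20], [-13.3, 41.9, -1, 0, 0, 20], [-13.3, 41.9, -1, 0, 0, 20], [-13.3, 41.9, -1, 0, 0, 20], [-13.3, 41.9, -1, 0, 0, 20], [-13.3, 41.9, -1, 0, 0, 20], [-13.3, 41.9, -1, 0, 0, 20], [-13.3, 41.9, -1, 0, 0, 20], [-13.3, 41.9, -1, 0, 0, 20], [-13.3, 41.9, -1, 0, 0, 20], [-13.3, 41.9, -1, 0, 0, 20]],
])

```text
clock: 22.5
tcp_pos: [0.4311, 0.1978, 0.1278]
orientation: [0.0, 0.387, 0.922, 0.0]
wrist_force: [0.4, -0.0, 0.4]
finger_gap: 0.0852
```

Request:
send_rows([
  [[0, 0, -3, 0, 0, 0], [0, 0, -6, 0, 0, 0], [0, 0, -8, 0, 0, 0], [0, 0, -9.5, 0, 0, 0], [0, 0, -9.5, 0, 0, 0]],
])

```text
clock: 23.0
tcp_pos: [0.4298, 0.1962, 0.0309]
orientation: [-0.002, 0.388, 0.922, -0.001]
wrist_force: [-1.1, 0.5, -0.2]
finger_gap: 0.0856
```

Request:
send_rows([
  [[0, 0, 0, 0, 0, 0], [0, 0, 0, 0, 0, 0], [0, 0, 0, 0, 0, 0], [0, 0, 0, 0, 0, 0], [0, 0, 0, 0, 0, 0]],
], jaw=-1, force=25)

```text
clock: 23.5
tcp_pos: [0.432, 0.198, 0.0337]
orientation: [0.001, 0.387, 0.922, 0.0]
wrist_force: [0.3, -2.8, 4.6]
finger_gap: 0.0691
```

```bash
python3 - <<'E'
from h import *
p=read_camera('scene'); crop(p,[.43,.2,.05],'s11.png')
E
```

```text
(no output)
```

View pics/s11.png

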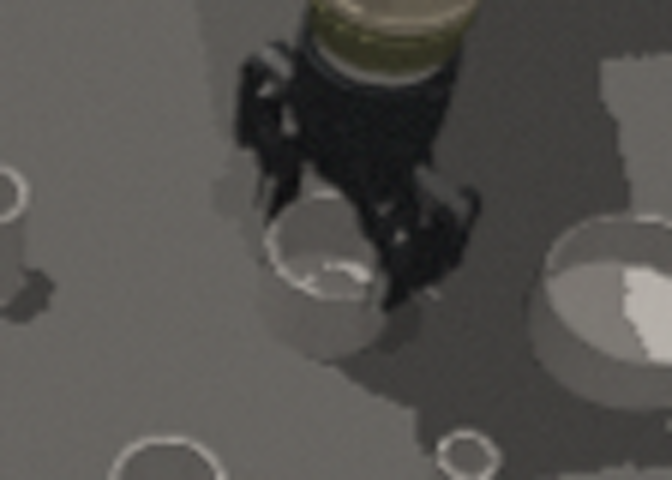

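Request:
send_rows([
  [[0, 0, 1, 0, 0, 0], [0, 0, 4, 0, 0, 0], [0, 0, 7, 0, 0, 0], [0.3, 5, 7, 0, 0, 0], [0.6, 10, 7, 0, 0, 0], [0.8, 14, 7, 0, 0, 0], [0.8, 15.8, 7, 0, 0, 0], [0.8, 15.8, 7, 0, 0, 0], [0.8, 15.8, 7, 0, 0, 0], [0.8, 15.8, 5, 0, 0, 0], [0.8, 15.8, 3, 0, 0, 0]],
])

```text
clock: 24.65
tcp_pos: [0.4393, 0.3547, 0.0631]
orientation: [0.0, 0.387, 0.922, 0.0]
wrist_force: [-0.4, -0.5, -1.6]
finger_gap: 0.0692
```

Request:
send_rows([
  [[0, 0, -1, 0, 0, 0], [0, 0, -2, 0, 0, 0], [0, 0, -2.4, 0, 0, 0], [0, 0, -2.55, 0, 0, 0], [0, 0, -2.55, 0, 0, 0]],
])

```text
clock: 25.15
tcp_pos: [0.4393, 0.356, 0.038]
orientation: [0.0, 0.387, 0.922, 0.0]
wrist_force: [0.1, 0.2, -1.0]
finger_gap: 0.0692
```

```bash
python3 - <<'E'
from h import *
p=read_camera('scene'); crop(p,[.44,.35,.05],'s12.png')
E
```

```text
(no output)
```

View pics/s12.png

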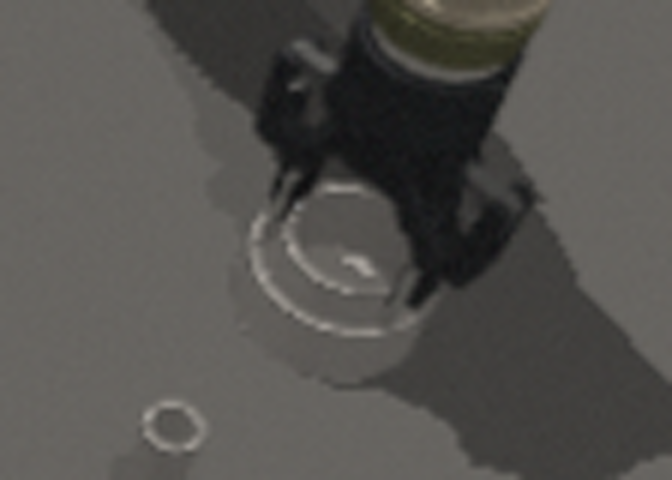

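Request:
send_rows([
  [[0, 0, -0.1, 0, 0, 0], [0, 0, -0.1, 0, 0, 0]],
])

```text
clock: 25.4
tcp_pos: [0.4397, 0.3565, 0.0378]
orientation: [0.001, 0.386, 0.922, 0.001]
wrist_force: [-1.3, -1.8, 5.5]
finger_gap: 0.0691
```

Request:
send_rows([
  [[0, 0, 0, 0, 0, 0], [0, 0, 0, 0, 0, 0], [0, 0, 0, 0, 0, 0], [0, 0, 3, 0, 0, 0], [0, 0, 7, 0, 0, 0], [2, -4, 10, 0, 0, 0], [5, -9, 10, 0, 0, 0], [7, -14, 10, 0, 0, 0], [11, -19, 10, 0, 0, 0], [15.1, -24.2, 10, 0, 0, 0], [15.1, -24.2, 10, 0, 0, 0], [15.1, -24.2, 10, 0, 0, 0]],
], jaw=1)

```text
clock: 26.6
tcp_pos: [0.5937, 0.1093, 0.1361]
orientation: [0.002, 0.389, 0.921, 0.0]
wrist_force: [0.2, 0.6, 0.7]
finger_gap: 0.0852
```

```bash
python3 - <<'E'
from h import *
s=get_state(); print(s['tcp_pos'])
R={}
for n in ['scene','top']:
    p=read_camera(n); save(p,n+'13f.png'); R[n]=cups(cloud(p),{2:(.439,.356)}); 
    w=cloud(p); D,H=CUP[2]
    m=(np.hypot(w[...,0]-.439,w[...,1]-.356)<.05)&(np.abs(w[...,2]-.056)<.004); q=w[m]
    if len(q)>8:
        r=least_squares(lambda c:np.hypot(q[:,0]-c[0],q[:,1]-c[1])-(D/2-.00125),[.439,.356],loss='soft_l1',f_scale=.001); print('nested2',r.x,len(q),np.median(q[:,2]))
    print(n,R[n])
    crop(p,[.44,.35,.05],n+'13.png')
E
```

```text
[0.59373595 0.10927193 0.13608258]
nested2 [0.44154982 0.35614488] 63 0.05412350935008423
scene {1: (array([0.4412, 0.3555]), 140, 0.0072, 0.0407), 2: (array([0.4414, 0.3561]), 94, 0.0016, 0.0524), 3: (array([0.5925, 0.1132]), 53, 0.0011, 0.0607), 4: (array([0.4297, 0.0172]), 29, 0.0014, 0.07), 5: (array([0.5795, 0.2502]), 29, 0.0011, 0.0796)}
top {1: None, 2: None, 3: (array([0.5883, 0.1153]), 32, 0.0008, 0.0608), 4: (array([0.4256, 0.0202]), 53, 0.0008, 0.0711), 5: None}
```

View pics/top13.png

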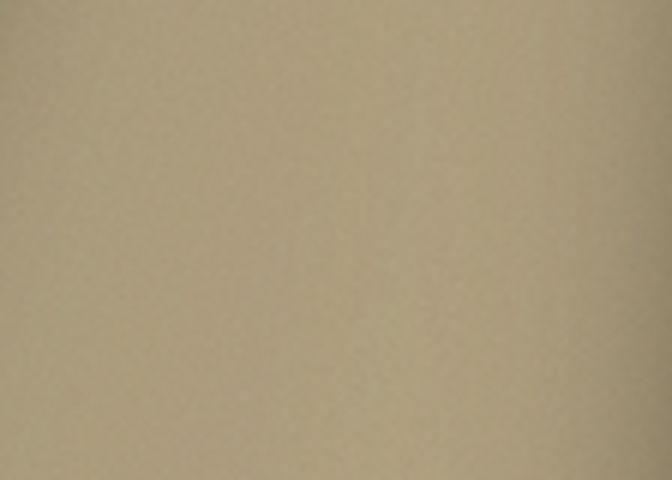

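Request:
send_rows([
  [[0, 0, 0, 0, 0, 0], [0, 0, -3, 0, 0, 0], [0, 0, -6, 0, 0, 0], [0, 0, -8, 0, 0, 0], [0, 0, -9.1, 0, 0, 0], [0, 0, -9.1, 0, 0, 0]],
])

```text
clock: 27.3
tcp_pos: [0.5881, 0.1151, 0.0439]
orientation: [-0.001, 0.386, 0.923, -0.001]
wrist_force: [-0.2, 1.0, 0.1]
finger_gap: 0.0855
```

Request:
send_rows([
  [[0, 0, 0, 0, 0, 0], [0, 0, 0, 0, 0, 0], [0, 0, 0, 0, 0, 0], [0, 0, 0, 0, 0, 0], [0, 0, 0, 0, 0, 0], [0, 0, 0, 0, 0, 0]],
], jaw=-1)

```text
clock: 27.9
tcp_pos: [0.5912, 0.1143, 0.0472]
orientation: [0.001, 0.386, 0.922, 0.001]
wrist_force: [-2.0, 1.1, 5.6]
finger_gap: 0.0528
```

Request:
send_rows([
  [[0, 0, 1, 0, 0, 0], [0, 0, 5, 0, 0, 0], [0, 0, 9.3, 0, 0, 0], [-2.5, 4, 9.3, 0, 0, 0], [-5, 8, 9.3, 0, 0, 0], [-7.5, 12, 9.3, 0, 0, 0], [-10, 16, 9.3, 0, 0, 0], [-12.5, 20, 9.3, 0, 0, 0], [-14.5, 23.3, 9.3, 0, 0, 0], [-15.1, 24.3, 9.3, 0, 0, 0], [-15.1, 24.3, 9, 0, 0, 0], [-15.1, 24.3, 7, 0, 0, 0]],
])

```text
clock: 29.1
tcp_pos: [0.4412, 0.3576, 0.1175]
orientation: [0.002, 0.386, 0.922, 0.002]
wrist_force: [0.7, -0.5, -1.2]
finger_gap: 0.0531
```

```bash
python3 - <<'E'
from h import *
s=get_state(); print(s['tcp_pos'])
p=read_camera('scene'); crop(p,[.44,.35,.05],'s14.png')
w=cloud(p)
for k,z in((2,.056),(3,.0145+s['tcp_pos'][2])):
    D,H=CUP[k]
    m=(np.hypot(w[...,0]-.441,w[...,1]-.356)<.04)&(np.abs(w[...,2]-z)<.004); q=w[m]
    if len(q)>8:
        r=least_squares(lambda c:np.hypot(q[:,0]-c[0],q[:,1]-c[1])-(D/2-.00125),[.439,.356],loss='soft_l1',f_scale=.001); print(k,r.x,len(q),np.median(q[:,2]))
E
```

```text
[0.44118533 0.35757926 0.1174935 ]
2 [0.44111856 0.35641975] 43 0.054102874903389025
3 [0.44315899 0.35618086] 65 0.13081904586857113
```

View pics/s14.png

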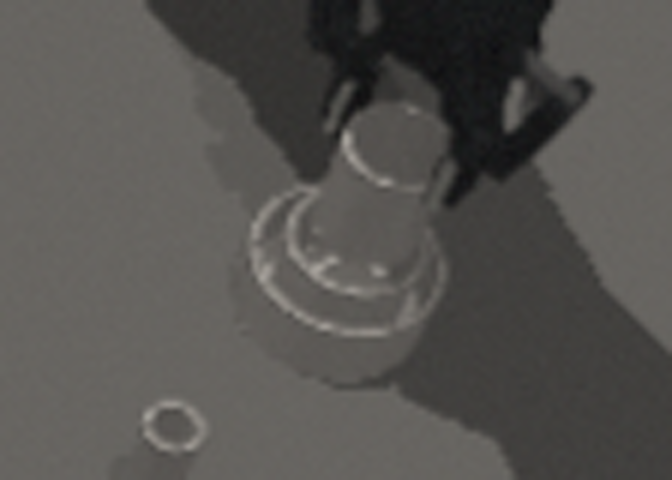

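Request:
send_rows([
  [[0, 0, -1, 0, 0, 0], [0, 0, -3, 0, 0, 0], [0, 0, -5, 0, 0, 0], [0, 0, -5.8, 0, 0, 0], [0, 0, -6.1, 0, 0, 0], [0, 0, -6.25, 0, 0, 0], [0, 0, -6.25, 0, 0, 0]],
])

```text
clock: 29.85
tcp_pos: [0.4388, 0.3556, 0.0548]
orientation: [0.0, 0.387, 0.922, -0.001]
wrist_force: [-5.3, -4.2, 11.3]
finger_gap: 0.0529
```

Request:
send_rows([
  [[0, 0, 0.1, 0, 0, 0], [0, 0, 0.1, 0, 0, 0], [0, 0, 0.2, 0, 0, 0], [0, 0, 3, 0, 0, 0], [0, 0, 7, 0, 0, 0], [0, -4, 9.5, 0, 0, 0], [-0.5, -9, 9.5, 0, 0, 0], [-1, -14, 9.5, 0, 0, 0], [-1.1, -19, 9.5, 0, 0, 0], [-1.1, -24, 9.5, 0, 0, 0], [-1.1, -29, 9.5, 0, 0, 0], [-1.1, -33.8, 9.5, 0, 0, 0]],
], jaw=0.6)

```text
clock: 31.05
tcp_pos: [0.4279, 0.017, 0.1481]
orientation: [0.001, 0.386, 0.922, 0.0]
wrist_force: [0.9, 0.0, 0.0]
finger_gap: 0.0685
```

```bash
cat >> h.py <<'E'
def ring(w,k,x,y,z,rad=.03,tol=.004):
    D,H=CUP[k]; m=(np.hypot(w[...,0]-x,w[...,1]-y)<D/2+rad)&(np.abs(w[...,2]-z)<tol); q=w[m]
    if len(q)<8: return None
    r=least_squares(lambda c:np.hypot(q[:,0]-c[0],q[:,1]-c[1])-(D/2-.00125),[x,y],loss='soft_l1',f_scale=.001)
    return r.x.round(4),len(q),float(np.median(q[:,2]).round(4))
E
python3 - <<'E'
from h import *
s=get_state(); print(s['tcp_pos'])
for n in ['scene','top']:
    p=read_camera(n); w=cloud(p); crop(p,[.44,.35,.05],n+'15.png'); print(n)
    print('n3',ring(w,3,.44,.357,.070,.005),'n2',ring(w,2,.44,.357,.056,.005),'n1',ring(w,1,.44,.357,.042,.005))
    print('c4',ring(w,4,.4276,.0188,.071),'c5',ring(w,5,.5774,.252,.081))
E
```

```text
[0.42789367 0.01702832 0.14812054]
scene
n3 (array([0.4412, 0.3548]), 48, 0.0683) n2 (array([0.4415, 0.3562]), 109, 0.0552) n1 (array([0.4404, 0.3549]), 148, 0.0407)
c4 (array([0.4299, 0.0173]), 37, 0.0699) c5 (array([0.5801, 0.2508]), 35, 0.0801)
top
n3 (array([0.4366, 0.3574]), 88, 0.0682) n2 (array([0.4369, 0.3586]), 174, 0.0549) n1 (array([0.4372, 0.3578]), 241, 0.041)
c4 None c5 (array([0.5754, 0.253 ]), 48, 0.0805)
```

View pics/top15.png

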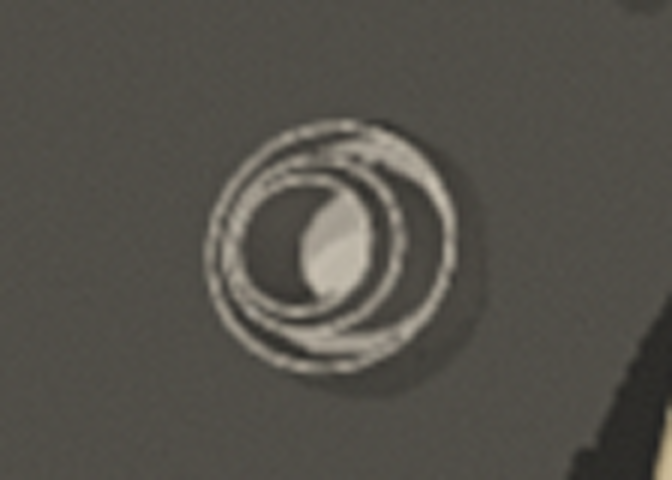

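Request:
send_rows([
  [[0, 0, -2, 0, 0, 0], [0, 0, -5, 0, 0, 0], [0, 0, -8, 0, 0, 0], [0, 0, -9, 0, 0, 0], [0, 0, -9, 0, 0, 0]],
])

```text
clock: 31.65
tcp_pos: [0.4267, 0.0196, 0.0567]
orientation: [-0.002, 0.386, 0.922, -0.0]
wrist_force: [0.1, 0.5, 0.7]
finger_gap: 0.0686
```

Request:
send_rows([
  [[0, 0, 0, 0, 0, 0], [0, 0, 0, 0, 0, 0], [0, 0, 0, 0, 0, 0], [0, 0, 0, 0, 0, 0], [0, 0, 0, 0, 0, 0], [0, 0, 0, 0, 0, 0]],
], jaw=-1)

```text
clock: 32.25
tcp_pos: [0.4293, 0.0188, 0.0592]
orientation: [0.002, 0.386, 0.922, 0.0]
wrist_force: [-0.6, -0.2, 8.5]
finger_gap: 0.0381
```

Request:
send_rows([
  [[0, 0, 1, 0, 0, 0], [0, 0, 5, 0, 0, 0], [0, 0, 9.5, 0, 0, 0], [0.2, 5, 9.5, 0, 0, 0], [0.4, 10, 9.5, 0, 0, 0], [0.6, 15, 9.5, 0, 0, 0], [0.8, 20, 9.5, 0, 0, 0], [1, 25, 9.5, 0, 0, 0], [1.1, 29.5, 9.5, 0, 0, 0], [1.1, 32.7, 9.5, 0, 0, 0], [1.1, 33.7, 9.5, 0, 0, 0], [1.1, 33.7, 8.5, 0, 0, 0]],
])

```text
clock: 33.45
tcp_pos: [0.4395, 0.3577, 0.1439]
orientation: [0.001, 0.385, 0.923, 0.001]
wrist_force: [1.0, -1.0, -1.0]
finger_gap: 0.0384
```

Request:
send_rows([
  [[0, 0, -0.5, 0, 0, 0], [0, 0, -0.5, 0, 0, 0]],
])

```text
clock: 33.65
tcp_pos: [0.4381, 0.354, 0.1364]
orientation: [-0.001, 0.387, 0.922, -0.001]
wrist_force: [-0.4, 0.2, -0.2]
finger_gap: 0.0384
```

```bash
python3 - <<'E'
from h import *
s=get_state(); T=s['tcp_pos']; print(T)
p=read_camera('scene'); w=cloud(p); crop(p,[.44,.35,.08],'s16.png')
print('n3',ring(w,3,.44,.357,.070,.005),'c4',ring(w,4,T[0],T[1],T[2]+.013,.01))
E
```

```text
[0.43809495 0.35403904 0.13644986]
n3 (array([0.4416, 0.3545]), 36, 0.0684) c4 (array([0.4398, 0.354 ]), 48, 0.148)
```

View pics/s16.png

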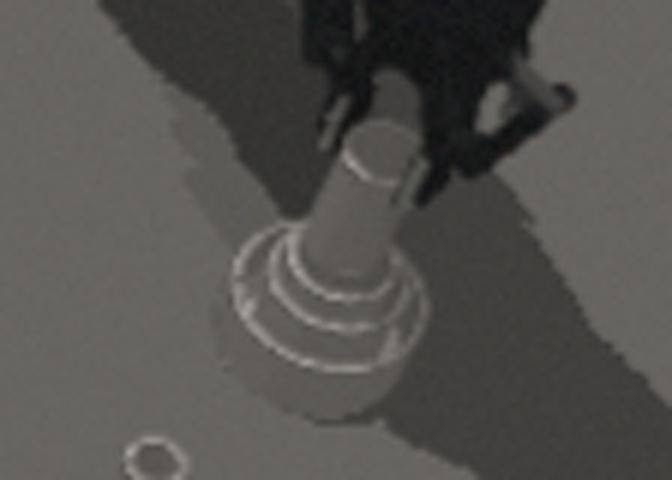

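Request:
send_rows([
  [[0, -0.1, 0, 0, 0, 0], [0, -0.1, -1, 0, 0, 0], [0, -0.1, -3, 0, 0, 0], [0, -0.1, -5, 0, 0, 0], [0, -0.1, -6.2, 0, 0, 0], [0, -0.1, -6.6, 0, 0, 0], [0, -0.1, -6.85, 0, 0, 0], [0, -0.1, -6.85, 0, 0, 0]],
])

```text
clock: 34.5
tcp_pos: [0.4382, 0.3541, 0.0713]
orientation: [-0.0, 0.387, 0.922, -0.001]
wrist_force: [-5.8, -5.2, 13.3]
finger_gap: 0.0384
```

Request:
send_rows([
  [[0, 0, 0.2, 0, 0, 0], [0, 0, 0.2, 0, 0, 0], [0, 0, 0.2, 0, 0, 0], [0, 0, 3, 0, 0, 0], [0, 0, 7, 0, 0, 0], [3, -2, 9.5, 0, 0, 0], [7, -5, 9.5, 0, 0, 0], [11, -8, 9.5, 0, 0, 0], [13.9, -10.3, 9.5, 0, 0, 0], [13.9, -10.3, 9.5, 0, 0, 0], [13.9, -10.3, 9.5, 0, 0, 0]],
], jaw=0.3)

```text
clock: 35.6
tcp_pos: [0.5784, 0.2512, 0.1636]
orientation: [-0.0, 0.387, 0.922, -0.0]
wrist_force: [0.0, 0.7, 0.2]
finger_gap: 0.0554
```

```bash
python3 - <<'E'
from h import *
s=get_state(); print(s['tcp_pos'])
for n in ['scene','top']:
    p=read_camera(n); w=cloud(p); crop(p,[.44,.35,.05],n+'17.png'); print(n)
    print('n4',ring(w,4,.44,.357,.083,.006),'n3',ring(w,3,.44,.357,.069,.005),'n2',ring(w,2,.44,.357,.055,.005),'n1',ring(w,1,.44,.357,.042,.005))
    print('c5',ring(w,5,.5774,.252,.081))
E
```

```text
[0.57844798 0.25116172 0.16359546]
scene
n4 (array([0.4381, 0.3522]), 20, 0.0818) n3 (array([0.4458, 0.352 ]), 22, 0.0686) n2 (array([0.452 , 0.3523]), 31, 0.0554) n1 (array([0.4411, 0.3541]), 44, 0.0408)
c5 (array([0.5796, 0.2507]), 34, 0.0798)
top
n4 (array([0.4338, 0.3546]), 64, 0.0825) n3 (array([0.4367, 0.357 ]), 145, 0.0684) n2 (array([0.4368, 0.359 ]), 181, 0.0545) n1 (array([0.437 , 0.3576]), 238, 0.0407)
c5 (array([0.5755, 0.2531]), 23, 0.0807)
```

View pics/scene17.png

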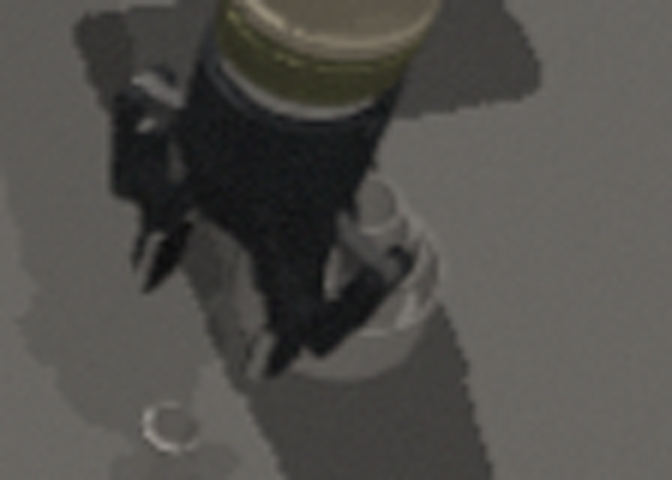

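Request:
send_rows([
  [[0, 0, -2, 0, 0, 0], [0, 0, -5, 0, 0, 0], [0, 0, -8, 0, 0, 0], [0, 0, -9.5, 0, 0, 0], [0, 0, -9.5, 0, 0, 0]],
])

```text
clock: 36.2
tcp_pos: [0.5746, 0.2526, 0.0667]
orientation: [-0.002, 0.385, 0.923, -0.002]
wrist_force: [-0.7, 0.2, -0.1]
finger_gap: 0.0555
```

Request:
send_rows([
  [[0, 0, 0, 0, 0, 0], [0, 0, 0, 0, 0, 0], [0, 0, 0, 0, 0, 0], [0, 0, 0, 0, 0, 0], [0, 0, 0, 0, 0, 0], [0, 0, 0, 0, 0, 0]],
], jaw=-1)

```text
clock: 36.8
tcp_pos: [0.5791, 0.2524, 0.071]
orientation: [0.001, 0.386, 0.922, 0.001]
wrist_force: [-0.6, 0.2, 6.2]
finger_gap: 0.0259
```

Request:
send_rows([
  [[0, 0, 1, 0, 0, 0], [0, 0, 5, 0, 0, 0], [0, 0, 9.8, 0, 0, 0], [-3, 2, 9.8, 0, 0, 0], [-7, 5, 9.8, 0, 0, 0], [-11, 8, 9.8, 0, 0, 0], [-13.4, 9.7, 9.8, 0, 0, 0], [-14.2, 10.2, 9.8, 0, 0, 0], [-14.2, 10.2, 9.8, 0, 0, 0], [-14.2, 10.2, 9.8, 0, 0, 0], [-14.2, 10.2, 9.8, 0, 0, 0]],
])

```text
clock: 37.9
tcp_pos: [0.4374, 0.3533, 0.1673]
orientation: [0.0, 0.387, 0.922, 0.0]
wrist_force: [-0.4, 0.5, -0.7]
finger_gap: 0.026
```

```bash
python3 - <<'E'
from h import *
s=get_state(); T=s['tcp_pos']; print(T)
p=read_camera('scene'); w=cloud(p); crop(p,[.44,.35,.08],'s18.png')
print('n4',ring(w,4,.438,.352,.083,.006),'c5',ring(w,5,T[0],T[1],T[2]+.012,.01,.003))
E
```

```text
[0.43737012 0.35331185 0.16733117]
n4 (array([0.4376, 0.3522]), 27, 0.0825) c5 (array([0.4405, 0.3507]), 27, 0.1785)
```

View pics/s18.png

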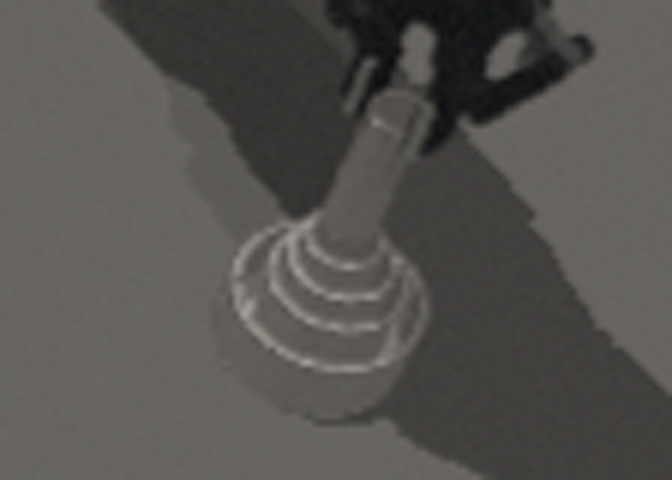

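Request:
send_rows([
  [[-0.1, 0.1, 0, 0, 0, 0], [-0.1, 0.1, -0.5, 0, 0, 0], [-0.1, 0.1, -1, 0, 0, 0], [-0.1, 0.1, -1, 0, 0, 0], [-0.1, 0.1, -1, 0, 0, 0]],
])

```text
clock: 38.45
tcp_pos: [0.4348, 0.3548, 0.1569]
orientation: [-0.0, 0.386, 0.922, -0.0]
wrist_force: [-0.8, 0.5, -0.9]
finger_gap: 0.0265
```

```bash
python3 - <<'E'
from h import *
for i in range(3):
    s=get_state(); T=s['tcp_pos']; p=read_camera('scene'); w=cloud(p)
    print(T,'n4',ring(w,4,.438,.352,.083,.006),'c5',ring(w,5,T[0],T[1],T[2]+.012,.01,.003))
E
```

```text
[0.43478214 0.35481437 0.15690608] n4 (array([0.4376, 0.3523]), 37, 0.0821) c5 (array([0.4386, 0.3523]), 26, 0.1681)
[0.43491257 0.35499204 0.15717722] n4 (array([0.4378, 0.3522]), 36, 0.0827) c5 (array([0.4379, 0.3521]), 25, 0.1684)
[0.43501281 0.35504641 0.15733398] n4 (array([0.4372, 0.3529]), 35, 0.0821) c5 (array([0.4377, 0.3519]), 22, 0.1676)
```

Request:
send_rows([
  [[0, 0, -1.5, 0, 0, 0], [0, 0, -3.5, 0, 0, 0], [0, 0, -5.5, 0, 0, 0], [0, 0, -6.5, 0, 0, 0], [0, 0, -7, 0, 0, 0], [0, 0, -7.2, 0, 0, 0], [0, 0, -7.2, 0, 0, 0]],
])

```text
clock: 39.3
tcp_pos: [0.4352, 0.355, 0.087]
orientation: [0.001, 0.386, 0.922, 0.0]
wrist_force: [-3.2, -2.4, 7.2]
finger_gap: 0.0262
```

Seated. Release, rise, retreat out of both views.

Request:
send_rows([
  [[0, 0, 0.1, 0, 0, 0], [0, 0, 0.1, 0, 0, 0], [0, 0, 0.2, 0, 0, 0], [0, 0, 3, 0, 0, 0], [0, 0, 7, 0, 0, 0], [0, 0, 11, 0, 0, 0], [-5, 4, 13, 0, 0, 0], [-10, 8, 13, 0, 0, 0], [-15, 12, 13, 0, 0, 0], [-20, 15, 13, 0, 0, 0], [-25, 18, 13, 0, 0, 0], [-28, 20, 13, 0, 0, 0]],
], jaw=0.1)

```text
clock: 40.5
tcp_pos: [0.1926, 0.5305, 0.2154]
orientation: [0.0, 0.387, 0.922, 0.0]
wrist_force: [0.7, 1.2, 0.7]
finger_gap: 0.0472
```

```bash
python3 - <<'E'
from h import *
s=get_state(); print(s['tcp_pos'])
for n in ['scene','top']:
    p=read_camera(n); w=cloud(p); save(p,n+'20f.png'); crop(p,[.44,.35,.05],n+'20.png'); crop(p,[.6,-.215,.03],n+'20h.png'); print(n)
    print('n5',ring(w,5,.437,.354,.097,.006),'n4',ring(w,4,.438,.354,.083,.006),'n3',ring(w,3,.44,.357,.069,.005),'n2',ring(w,2,.44,.357,.055,.005),'n1',ring(w,1,.44,.357,.042,.005))
    for nm,b in [('kL',(.5,.7,-.13,-.05)),('kR',(.5,.7,-.38,-.31))]:
        r,N,z,q=rects(w,.062,.075,b); print(nm,np.round(r[0],1),N)
    for y in(-.172,-.261):
        m=(np.abs(w[...,0]-.6)<.018)&(np.abs(w[...,1]-y)<.02)&(w[...,2]>.0285)&(w[...,2]<.036)
        print(y,np.median(w[m][:,2]),m.sum())
E
```

```text
[0.192617   0.53051109 0.21544172]
scene
n5 (array([0.4365, 0.3523]), 26, 0.0961) n4 (array([0.4383, 0.3528]), 57, 0.0828) n3 (array([0.4402, 0.3556]), 66, 0.0676) n2 (array([0.4374, 0.3577]), 92, 0.0538) n1 (array([0.4378, 0.3563]), 110, 0.0411)
kL [599.4 -92.6] 12
kR [ 606.7 -342.9] 13
-0.172 0.0315061981557362 80
-0.261 0.03127033085977915 86
top
n5 (array([0.4322, 0.3548]), 57, 0.0962) n4 (array([0.4339, 0.3549]), 87, 0.0824) n3 (array([0.4365, 0.3573]), 135, 0.0686) n2 (array([0.4366, 0.359 ]), 172, 0.0544) n1 (array([0.4371, 0.3582]), 226, 0.0408)
kL [595.8 -89.1] 21
kR [ 603.3 -341. ] 23
-0.172 0.031949656606669485 142
-0.261 0.03198033835757544 137
```

View pics/scene20f.png

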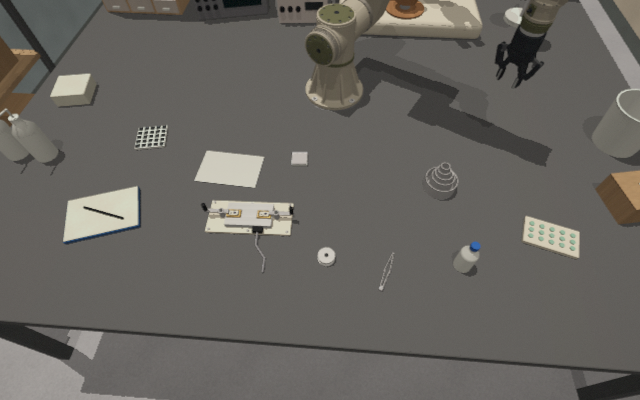

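View pics/top20h.png

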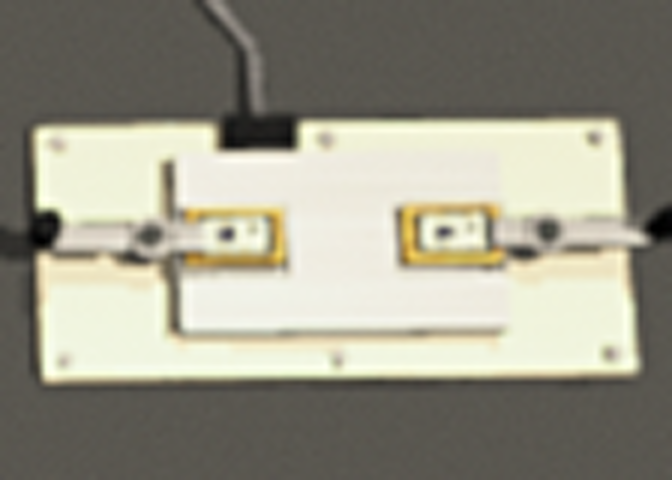

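View pics/top20f.png

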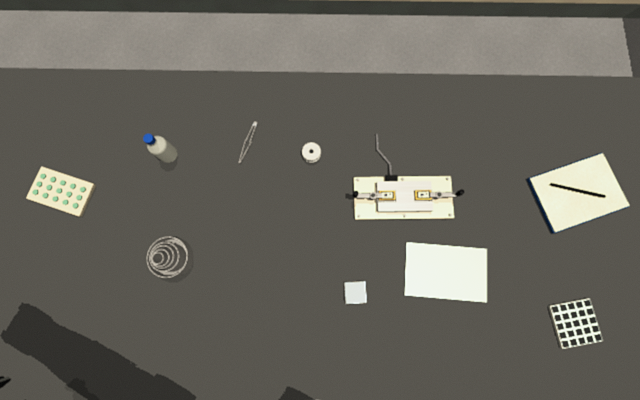

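```bash
python3 -c "
from workcell import *
print(hand_in())"
```

```text
the job is handed in; nothing more can be done
None
```

The job is done and handed in at about 40.6 s on the robot's clock. Both packages are seated and clamped, and all five cups stand in one nest. `hand_in` gives no verdict, so the results below come from my own last checks.

**Packages and clamps:** both package tops measured 31–32 mm above the bench (32 mm means fully seated). I pushed each clamp against its stop, with about 8–10 N of sideways force at the wrist. In the final pictures the knobs were within about 1 mm of their shut positions, with both toes over the package ends.

**Cup nest:** all five cups were out. cup_2 to cup_5 now stand upright inside cup_1, which stayed where it was on the bench. The rims measured about 41, 54, 68, 83 and 96 mm. The ideal heights are 42, 56, 70, 84 and 98 mm, and single cups had already read about 1–2 mm low in the cameras. cup_4 and cup_5 sit about 3–4 mm off centre, which is within their clearance.

**Other things:** the spool, bottle, chip box and tweezers look unmoved in the final pictures. I noticed no knocked object during the run.

**Disagreement between checks:** the two cameras differed by about 4 mm in x and 2.5 mm in y throughout. I used their average, which fitted the robot's own position readings when I gripped things.

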